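Load repaired modules from the transit case into the inspection carousel

TASK

Load the inspection carousel with all the repaired modules from the transit case: push the case lid up past its balance point so that it stays open by itself, then seat every module flat in a carousel nest of its own outline, turning the table by its pegs from detent to detent to bring free nests out to the open front. Finish with the table settled in a detent, a module under the camera and the lid standing open, and leave the other things on the bench alone.

Things in the scene. Friction and masses are not known exactly. Their poses are not given: they have to be found in the camera images.
- station: Inspection carousel fixed to the bench, beside the case (left or right): 260 (x) x 400 (y) mm base plate, from 60 mm in front of its origin to 200 mm behind, on it a round steel table, radius 170 mm, top face 57 mm above the bench, turning on it. A clear hood with a white camera barrel covers all but the front (robot side). Origin: on the bench under the table's axis; z up, x from the open front to the back, y to the left.
- carousel (a joint): Turn of the round table, rad, counter-clockwise from above positive, 0 at the start, endless both ways. A spring detent every 90 degrees (0, +-1.571, +-3.142 ..), peak torque 0.4 N m, about 2.6 N at a peg; turned past halfway and let go, the table runs on to the next detent by itself and stops there.
- hub (a point): On the table's axis at its top face. Axes turn with the table; at joint 0 parallel to the station's. The clear hood reaches from 33 mm in front of this axis to the back plate edge: underside 145 mm, front rail up to 157 mm above the bench, white camera barrel to 227 mm, over the nest opposite the open front; four thin posts stand at the base plate's side edges.
- nest_round_a (a point): Centre of the floor of a round nest, 105 mm from the axis: blue plate 86 x 86 x 6 mm on the table with a round cavity, diameter 69 mm, 6 mm deep; its floor is the table's top face. At the open front when the joint is 0. Axes as hub.
- nest_round_b (a point): The same for the second round nest, opposite the first.
- nest_rect_a (a point): Centre of the floor of a rectangular nest, 105 mm from the axis: blue plate 104 x 74 x 6 mm with a cavity 89 x 59 mm, 6 mm deep; the long side lies along the hub's x axis, that is across the radius. Axes as hub. The nests alternate round, rectangular, round, rectangular every 90 degrees.
- nest_rect_b (a point): The same for the second rectangular nest, opposite the first.
- load_pos (a point): The open loading position: fixed point of the station at the table's top face, 105 mm in front of the axis; in each detent one nest's centre lies there. Axes as the station's.
- peg_1 (a point): Top of one of four red turning pegs, upright on the table 150 mm from the axis, midway between two nests (in the hub's frame at 45, 135, 225 and 315 degrees from x; this one at 45): pin 14 mm in diameter with a 17 mm red sleeve on its upper half, 50 mm tall (107 mm above the bench). Push a peg sideways to turn the table.
- case: Black transit case, fixed to the bench, left or right of the carousel: 200 (x) x 300 (y) x 75 mm high, walls 8 mm, grey foam floor 30 mm above the bench. Origin: centre of its underside; z up, x from the front (robot side) to the hinge side.
- case_lid (a joint): Opening angle, rad, of the case's see-through lid with black frame (200 x 300 x 12 mm, 0.36 to 0.59 kg): 0 shut, stop at 1.85. Hinged along the far (+x) upper edge, no spring: let go below about 1.5 (balance) it falls shut, beyond that it falls open on the stop and stays.
- lid_hinge (a point): On the lid's hinge axis, middle of the case, level with the underside of the shut lid (75.5 mm above the bench). Turns with the lid.
- lid_lip (a point): Middle of the front edge of the orange finger lip on the lid's front, at its underside, 225 mm from the hinge axis. The lip is 170 mm wide, 8 mm thick and overhangs the case front by 25 mm, 75.5 mm above the bench when shut; free space beneath it.
- round_1: Round module: aluminium and green board disc, diameter 64 mm, 6 mm thick, with a black finned round heat sink in the middle, diameter 34 mm, from 6 to 36 mm height; grip it there. Origin: centre of its underside, z axis up through the heat sink. In the case at the start, heat sink up. 0.12 to 0.27 kg. May be absent (reading None from the start).
- round_2: Round module: aluminium and green board disc, diameter 64 mm, 6 mm thick, with a black finned round heat sink in the middle, diameter 34 mm, from 6 to 36 mm height; grip it there. Origin: centre of its underside, z axis up through the heat sink. In the case at the start, heat sink up. 0.12 to 0.27 kg. May be absent (reading None from the start).
- rect_1: Rectangular module: green board on an aluminium plate 84 (x) x 54 (y) x 6 mm, with a black finned heat sink in the middle, 48 (x) x 30 (y) mm, from 6 to 36 mm height; grip it there. Origin: centre of its underside, z axis up through the heat sink. In the case at the start, heat sink up. 0.12 to 0.27 kg. May be absent (reading None from the start).
- rect_2: Rectangular module: green board on an aluminium plate 84 (x) x 54 (y) x 6 mm, with a black finned heat sink in the middle, 48 (x) x 30 (y) mm, from 6 to 36 mm height; grip it there. Origin: centre of its underside, z axis up through the heat sink. In the case at the start, heat sink up. 0.12 to 0.27 kg. May be absent (reading None from the start).
- solder_spool: Blue solder spool standing on end, diameter 64, 46 mm tall. Bystander, not part of the job. Origin: underside centre.
- flux_jar: Amber flux jar with red cap, diameter 52, 45 mm tall. Bystander, not part of the job. Origin: underside centre.
- cleaner_bottle: White cleaner bottle, diameter 60, 150 mm tall. Bystander, not part of the job. Origin: underside centre.
- tweezers: Steel tweezers lying flat, 130 mm long. Bystander, not part of the job. Origin: underside centre.
- screwdriver: Screwdriver lying, 160 mm long. Bystander, not part of the job. Origin: underside centre.
- tip_cleaner: Black tip cleaner pot with brass wool, diameter 76, 48 mm tall. Bystander, not part of the job. Origin: underside centre.
- swab_cup: Glass swab cup, diameter 70, 80 mm tall. Bystander, not part of the job. Origin: underside centre.

How it is judged:
On the way:
1. the lid stands open by itself, untouched (value of joint case_lid above 1.7 rad and velocity of joint case_lid below 0.1 rad/s and contact force between case_lid and the fingers below 0.2 N and contact force between case_lid and the arm below 0.2 N), for 0.3 s.
At the end, for the whole second after the job is handed in: Every module present lies at rest, flat in a nest of its outline (centre within 5 mm, underside within 3 mm of the floor, tilt under 0.06 rad); table within 0.06 rad of a detent, a module under the camera (90 mm or more behind the axis); lid open by itself beyond 1.7 rad (all of step 1 and (angle between the x axis of hub and the x axis of station, either way round below 0.06 rad or angle between the x axis of hub and the y axis of station, either way round below 0.06 rad) and velocity of joint carousel between -0.05 and 0.05 rad/s and x of any of round_1, round_2, rect_1, rect_2 in the frame of station above 0.09 m and ((horizontal distance between round_1 and nest_round_a below 0.005 m and z of round_1 in the frame of nest_round_a between -0.003 and 0.003 m) or (horizontal distance between round_1 and nest_round_b below 0.005 m and z of round_1 in the frame of nest_round_b between -0.003 and 0.003 m)) and angle between each of round_1, round_2, rect_1, rect_2's own z axis and vertical below 0.06 rad and linear speed of each of round_1, round_2, rect_1, rect_2 below 0.02 m/s and ((horizontal distance between round_2 and nest_round_a below 0.005 m and z of round_2 in the frame of nest_round_a between -0.003 and 0.003 m) or (horizontal distance between round_2 and nest_round_b below 0.005 m and z of round_2 in the frame of nest_round_b between -0.003 and 0.003 m)) and ((horizontal distance between rect_1 and nest_rect_a below 0.005 m and z of rect_1 in the frame of nest_rect_a between -0.003 and 0.003 m) or (horizontal distance between rect_1 and nest_rect_b below 0.005 m and z of rect_1 in the frame of nest_rect_b between -0.003 and 0.003 m)) and ((horizontal distance between rect_2 and nest_rect_a below 0.005 m and z of rect_2 in the frame of nest_rect_a between -0.003 and 0.003 m) or (horizontal distance between rect_2 and nest_rect_b below 0.005 m and z of rect_2 in the frame of nest_rect_b between -0.003 and 0.003 m))); the robot touches nothing.
It fails at once if a bystander on the bench is shifted by more than 40 mm (distance of any of solder_spool, flux_jar, cleaner_bottle, tweezers, screwdriver, tip_cleaner, swab_cup from where it was at the start of the episode above 0.04 m).
Of round_1, round_2, rect_1, rect_2 only 3 to 4 are there at a start; the rules pass over those that are not, and their reading is None.
At some moment in a run one of round_1, round_2, rect_1, rect_2 may be knocked a few centimetres aside while the robot is not near it.
Once in a run the grip may slacken for a moment while it holds something.
It also fails if it takes over 210 s, if anything falls off the work surface, if the arm or the gripper's body presses on something with over 40 N, if the wrist force passes 120 N, or if a joint passes its speed limit or range.

ROBOT

A 6-joint arm with a two-finger parallel gripper is mounted at the origin on the work surface. World frame = base frame: x ahead of the robot, y to its left, z up, the work surface at z = 0. Lengths are in m, angles in rad, forces in N, time in s.
With the tool pointing down it reaches from about 0.4 to 0.825 m from the base axis. Payload 7 kg.
Tool frame: the origin (TCP) lies at the very end of the fingers, on their centre line; the grasp point (between the pads) lies 19 mm behind it; y points along the fingers, x is the direction in which the jaws open and shut, and the axes are right-handed (so a half turn about y gives the same grasp; the last joint's range is limited). The gripper opens to 88 mm and grips with 3 to 60 N. Pads are 19 mm wide; open, the fingers measure 130 mm over their backs; the gripper's body (78 mm by 193 mm) begins 47 mm behind the grasp point.
Start: joints at [-0.92, 0.359, 0.012, 0, -1.224, -0.288], TCP at [0.24, -0.631, 0.227] pointing down, gripper open.
Joint ranges: [-3.07, 3.07], [-1.43, 2.12], [-1.02, 1.25], [-3.03, 1.67], [-3.05, -0], [-3.03, 3.03]. Speed limits (rad/s): [2.39, 2.39, 3.01, 3.14, 3.14, 3.14].

INTERFACE

Orientations are given as [roll, pitch, yaw] about the fixed x, y, z axes, in that order (R = Rz(yaw) Ry(pitch) Rx(roll)).
In Python, from station import arm gives the robot as it stands.
- The arm moves only by the tool move_arm, never from a script. Its arguments are lists of equal length, an entry for each row: "jaw": the closure, from 0 (fully open) to 1 (shut); "offset": the shift along the tool's x, y, z in m, a list of three; "roll": the turn about the tool's y in rad. In form: {"jaw": [jaw, ...], "offset": [[dx, dy, dz], ...], "roll": [roll, ...]}. A call has 1 to 5 rows; each row shifts and turns the commanded pose from where the row before left it, along the tool's axes as they then stand; what a row does not reach is not made up. A row lasts 1/8 s, in which the tool goes at most 62.5 mm and 10.7 degrees, less where a joint would pass 70% of its speed; a pose out of reach is approached as far as the arm can. A call is refused whole if a number of a shift passes 0.0625 or a number of a turn 0.188, either way. A call with a gripper value outside its range is refused whole. The fingers move at their own pace and stop on an object; "grip_force" is the grip in N (left out, the last holds). Time passes only in rows, so rows that do not move let the fingers close. It gives the time, the measured TCP pose, the force and the opening at its end, in the units of the state.
- arm.get_state(): the state, without advancing time (a new reading comes with each control period).
- arm.grab_frame(name): name is "scene" or "top" or "wrist"; returns a dict with "pixels" (400x640x3 uint8, blue, green, red), "fovy" (degrees; the focal length in pixels is half the picture's height over the tangent of half this angle, whatever the lens; pixels are square), "cx", "cy" (the principal point, pixels), "position" and "attitude" of the camera in the world; the wrist camera has in their place "hand_eye" (4x4, takes a point from camera to tool coordinates, whose origin is the TCP and whose axes are the tool frame's). Camera axes: x right, y down, z forward; pixel columns grow to the right and rows downward; lengths in m; the calibration is good to about 2 mm. A picture is of the moment at which its call begins: read the wrist's pose just before it. There is no depth.
- arm.job_done(): hands the job in, once; it reports no verdict.
Trained networks look in a picture, given as the dict that the camera call returned (one of the last four; its "shot" number tells which), for a name from the list of things; names that differ only in an ending like _2 or _b are one class to them, and where a whole thing is asked for, a point or a joint stands for the part that bears it (a point fixed in the world has none). Each returns a list of dicts, best first, with "p" (0 to 1); they miss things now and then, are a little off and sometimes report something else, mostly with a low value. They report only what shows in the picture. A call takes as long as a camera call.
- arm.recognise(picture, thing): "position" ([x, y, z] in m, in world coordinates, good to about 4 mm: the middle of the surface that is visible of it).
- arm.landmark_of(picture, thing): "position" ([x, y, z] in m, in world coordinates, good to about 4 mm: a listed point, or the origin of a listed thing).
The state is a dict: "t": time; "q": joint angles; "qd": joint speeds; "joint_efforts": joint torques, N m; "eef_pos": TCP position; "ee_rot": TCP orientation; "force": force on the tool from outside, world axes, zero at the start; "moment": the same for the moment, N m; "width": finger opening in m.
Only numpy, scipy, OpenCV 4.12 (cv2) and the standard library are available. Lean on these libraries where they do the work, as an engineer would, in place of code of your own. Each camera call takes 0.05 s, during which the arm holds its last target.

## Working session

There is one attempt and no reset: what is moved stays moved. The work goes in short steps, Python scripts to look and compute and a tool call to move; the robot and the scene stay as the last step left them, time stands still between calls to the robot, and variables do not carry over. Pictures are saved under pics/ and viewed, and the job is handed in when it is done.

Besides the shell and the picture viewer there is one more tool, called by a JSON object that holds its "api" and its "payload", one argument or row to a line. move_arm: Moves the arm, as the interface text tells. Its arguments: {"type":"object","properties":{"jaw":{"type":"array","items":{"type":"number"}},"offset":{"type":"array","items":{"type":"array","items":{"type":"number"}}},"roll":{"type":"array","items":{"type":"number"}},"grip_force":{"type":"number"}},"required":["jaw","offset","roll"]}

```bash
ls; mkdir -p pics
cat > h.py <<'E'
import numpy as np, cv2
from station import arm
from scipy.spatial.transform import Rotation as R
def shot(cam,fn):
    s=arm.get_state(); f=arm.grab_frame(cam); cv2.imwrite('pics/'+fn+'.png',f['pixels']); return s,f
def st():
    s=arm.get_state(); print('t',round(s['t'],2),'p',np.round(s['eef_pos'],4),'r',np.round(s['ee_rot'],3),'F',np.round(s['force'],1),'w',round(s['width'],4),'q',np.round(s['q'],2)); return s
def look(f,things,fn='landmark_of',n=2):
    for th in things:
        r=getattr(arm,fn)(f,th)
        print(th,[(np.round(d['position'],3).tolist(),round(d['p'],2)) for d in r[:n]])
E
python3 - <<'E'
from h import *
s=st(); print(R.from_euler('xyz',s['ee_rot']).as_matrix().round(3))
for c in ['scene','top']:
    _,f=shot(c,c+'0'); print(c,{k:v for k,v in f.items() if k!='pixels'})
    look(f,['case','lid_lip','lid_hinge','hub','load_pos','peg_1','nest_round_a','nest_rect_a','station'],n=4)
    look(f,['round_1','rect_1'],n=4)
    look(f,['solder_spool','flux_jar','cleaner_bottle','tweezers','screwdriver','tip_cleaner','swab_cup'],n=1)
_,f=shot('wrist','wrist0'); print(f['hand_eye'])
E
```

```text
pics
t 0.0 p [ 0.2394 -0.6306  0.2256] r [-1.571 -0.002  1.933] F [ 0.5 -0.   0.3] w 0.0876 q [-0.92  0.36  0.01 -0.   -1.22 -0.29]
[[-0.355 -0.001 -0.935]
 [ 0.935  0.002 -0.355]
 [ 0.002 -1.     0.   ]]
scene {'fovy': 52.269062253211715, 'cx': 323.2149864507018, 'cy': 201.80411621675668, 'position': array([1.2653503 , 0.94352881, 0.94240396]), 'attitude': array([-2.20398742e+00,  1.59074181e-03,  2.47005756e+00]), 'shot': 1}
case [([0.587, -0.207, 0.002], 0.62)]
lid_lip [([0.463, -0.22, 0.074], 0.91)]
lid_hinge [([0.691, -0.194, 0.075], 0.85)]
hub []
load_pos [([0.481, 0.229, 0.058], 0.74)]
peg_1 []
nest_round_a [([0.687, 0.206, 0.059], 0.85), ([0.481, 0.229, 0.053], 0.55)]
nest_rect_a [([0.601, 0.322, 0.057], 0.9)]
station []
round_1 []
rect_1 []
solder_spool [([0.389, 0.005, 0.004], 0.57)]
flux_jar [([0.471, -0.508, -0.0], 0.49)]
cleaner_bottle [([0.426, 0.502, 0.002], 0.63)]
tweezers [([0.396, -0.476, 0.001], 0.45)]
screwdriver [([0.52, 0.569, 0.0], 0.57)]
tip_cleaner [([0.616, 0.479, -0.003], 0.89)]
swab_cup [([0.578, -0.511, 0.003], 0.73)]
top {'fovy': 52.88559027728005, 'cx':
[... 631 characters left out ...]
.65)]
station [([0.591, 0.213, -0.002], 0.69)]
round_1 [([0.579, -0.517, 0.001], 0.49), ([0.61, 0.478, 0.0], 0.31)]
rect_1 []
solder_spool [([0.388, 0.002, -0.001], 0.61)]
flux_jar [([0.471, -0.51, -0.004], 0.84)]
cleaner_bottle [([0.431, 0.503, 0.005], 0.9)]
tweezers [([0.398, -0.472, 0.002], 0.71)]
screwdriver [([0.52, 0.571, 0.002], 0.62)]
tip_cleaner [([0.612, 0.477, -0.001], 0.69)]
swab_cup [([0.575, -0.516, -0.001], 0.9)]
[[ 9.99999328e-01 -7.29719125e-04 -9.00531890e-04  1.02164245e-03]
 [ 6.55050636e-04 -2.85164649e-01  9.58478322e-01 -1.58354102e-01]
 [-9.56219823e-04 -9.58478268e-01 -2.85163980e-01  7.71446693e-02]
 [ 0.00000000e+00  0.00000000e+00  0.00000000e+00  1.00000000e+00]]
```

View pics/scene0.png

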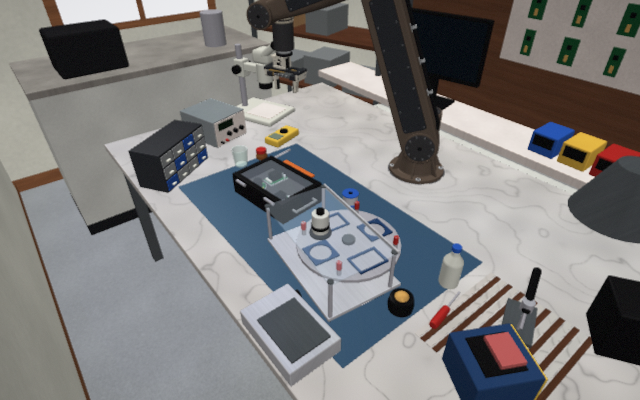

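View pics/top0.png

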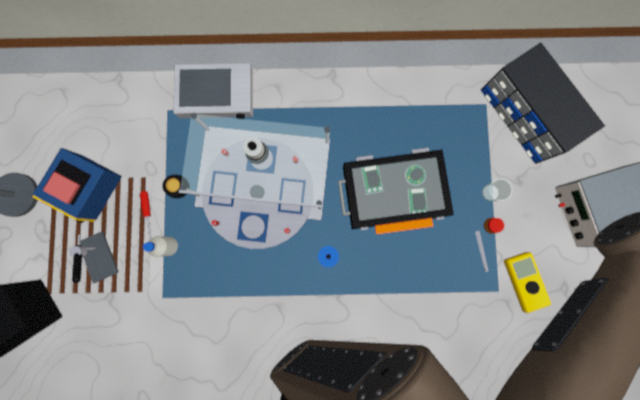

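The scene shows the case on the right with its orange lip facing the robot. Through the lid I can see two rectangular modules and one round one. The carousel is on the left at joint 0, with a round nest at the front. The tool can't tilt, so I'll lift the lid by pressing the lip's front edge and following its arc.

```bash
cat >> h.py <<'E'
def go(p,yaw=None,s=None):
    """remaining offset in tool axes and roll; yaw = world angle of tool x, deg"""
    s=s or arm.get_state(); M=R.from_euler('xyz',s['ee_rot']).as_matrix()
    d=M.T@(np.array(p)-s['eef_pos']); out=''
    if yaw is not None:
        c=np.degrees(np.arctan2(M[1,0],M[0,0])); r=-(yaw-c); r=(r+90)%180-90
        out=' roll %.3f (yaw now %.1f)'%(np.radians(r),c)
    print('go',np.round(p,3),'tool off',d.round(4),out)
def goW(p,yaw,s=None):
    # yaw first then offset in the *target* tool axes
    s=s or arm.get_state(); M=R.from_euler('xyz',s['ee_rot']).as_matrix()
    c=np.degrees(np.arctan2(M[1,0],M[0,0])); r=-(yaw-c); r=(r+90)%180-90
    y=np.radians(c-r); X=np.array([np.cos(y),np.sin(y),0]);Y=np.array([0,0,-1.]);Z=np.cross(X,Y)
    d=np.array(p)-s['eef_pos']
    print('roll %.3f then off'%np.radians(r),np.round([d@X,d@Y,d@Z],4))
E
python3 - <<'E'
from h import *
s=st()
goW([0.425,-0.2245,0.2],96.4)
E
```

```text
t 1.95 p [ 0.2395 -0.631   0.2265] r [-1.571 -0.     1.934] F [-0.  -0.2  0.2] w 0.0877 q [-0.92  0.36  0.01  0.   -1.22 -0.29]
roll 0.251 then off [ 0.3833  0.0265 -0.2296]
```

{"api": "move_arm", "payload": {
  "jaw": [1,1,1,1,1],
  "offset": [
    [0,0,0],
    [0,0,0],
    [0.05,0,-0.03],
    [0.05,0,-0.03],
    [0.05,0,-0.03]
  ],
  "roll": [0.1255,0.1255,0,0,0]
}}

```text
t: 2.58
eef_pos: [0.3127, -0.4705, 0.2265]
ee_rot: [-1.571, 0.0, 1.682]
force: [1.8, -0.2, 1.5]
width: 0.0431
```

{"api": "move_arm", "payload": {
  "jaw": [1,1,1,1,1],
  "offset": [
    [0.05,0,-0.03],
    [0.05,0,-0.03],
    [0.05,0.01,-0.03],
    [0.05,0.01,-0.03],
    [0.033,0.0065,-0.02]
  ],
  "roll": [0,0,0,0,0]
}}

```text
t: 3.2
eef_pos: [0.426, -0.2227, 0.2001]
ee_rot: [-1.572, 0.0, 1.684]
force: [-0.4, 0.4, -0.2]
width: 0.0002
```

Run:
```python
from h import *
s=st()
goW([0.425,-0.2245,0.05],96.4)
s,f=shot('wrist','w1'); look(f,['lid_lip','lid_hinge'])
```

```text
t 3.2 p [ 0.426  -0.2227  0.2001] r [-1.572  0.     1.684] F [-0.4  0.4 -0.2] w 0.0002 q [-0.07  0.06 -0.44 -0.   -1.07 -1.39]
roll 0.002 then off [-0.0017  0.1501  0.0012]
lid_lip [([0.466, -0.223, 0.075], 0.93)]
lid_hinge []
```

View pics/w1.png

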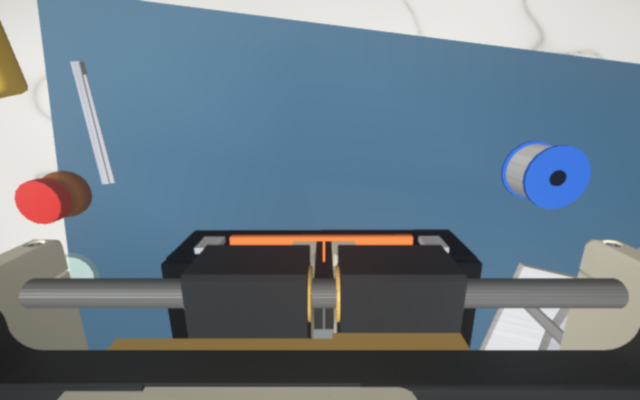

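{"api": "move_arm", "payload": {
  "jaw": [1,1,1,1],
  "offset": [
    [0,0.05,0],
    [0,0.05,0],
    [0,0.05,0],
    [0,0,-0.018]
  ],
  "roll": [0,0,0,0]
}}

```text
t: 3.85
eef_pos: [0.4398, -0.2232, 0.0473]
ee_rot: [-1.563, -0.002, 1.68]
force: [0.6, -0.7, 0.9]
width: 0.0007
```

{"api": "move_arm", "payload": {
  "jaw": [1,1,1],
  "offset": [
    [0,0,-0.004],
    [0,0,-0.003],
    [0,0,-0.002]
  ],
  "roll": [0,0,0]
}}

```text
t: 4.22
eef_pos: [0.4513, -0.2221, 0.0511]
ee_rot: [-1.57, 0.0, 1.682]
force: [-7.3, -2.5, 5.2]
width: 0.0005
```

{"api": "move_arm", "payload": {
  "jaw": [1],
  "offset": [
    [0,0,-0.001]
  ],
  "roll": [0]
}}

```text
t: 4.35
eef_pos: [0.4512, -0.222, 0.0508]
ee_rot: [-1.568, -0.0, 1.682]
force: [-9.1, -3.1, 6.3]
width: 0.0005
```

Run:
```python
from h import *
s=st()
s,f=shot('scene','s2'); cv2.imwrite('pics/s2c.png',cv2.resize(f['pixels'][130:260,200:400],None,fx=4,fy=4))
```

```text
t 4.35 p [ 0.4512 -0.222   0.0508] r [-1.568 -0.     1.682] F [-9.1 -3.1  6.3] w 0.0005 q [-0.07  0.27 -0.58  0.   -0.72 -1.39]
```

View pics/s2c.png

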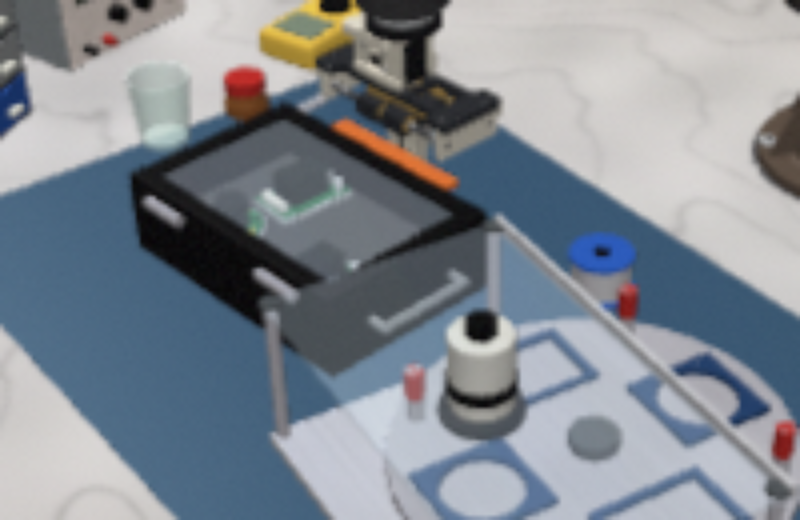

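{"api": "move_arm", "payload": {
  "jaw": [1,1,1,1],
  "offset": [
    [0,-0.002,-0.001],
    [0,-0.004,0],
    [0,-0.006,0],
    [0,-0.008,-0.001]
  ],
  "roll": [0,0,0,0]
}}

```text
t: 4.9
eef_pos: [0.4522, -0.2216, 0.0701]
ee_rot: [-1.567, -0.001, 1.682]
force: [-6.4, -3.3, -2.6]
width: 0.0
```

Run:
```python
from h import *
s=st()
s,f=shot('scene','s3'); cv2.imwrite('pics/s3c.png',cv2.resize(f['pixels'][130:260,200:400],None,fx=4,fy=4))
look(f,['lid_lip'])
```

```text
t 4.9 p [ 0.4522 -0.2216  0.0701] r [-1.567e+00 -1.000e-03  1.682e+00] F [-6.4 -3.3 -2.6] w 0.0 q [-0.07  0.25 -0.56 -0.   -0.77 -1.39]
lid_lip [([0.462, -0.222, 0.092], 0.66), ([0.691, -0.194, 0.075], 0.52)]
```

View pics/s3c.png

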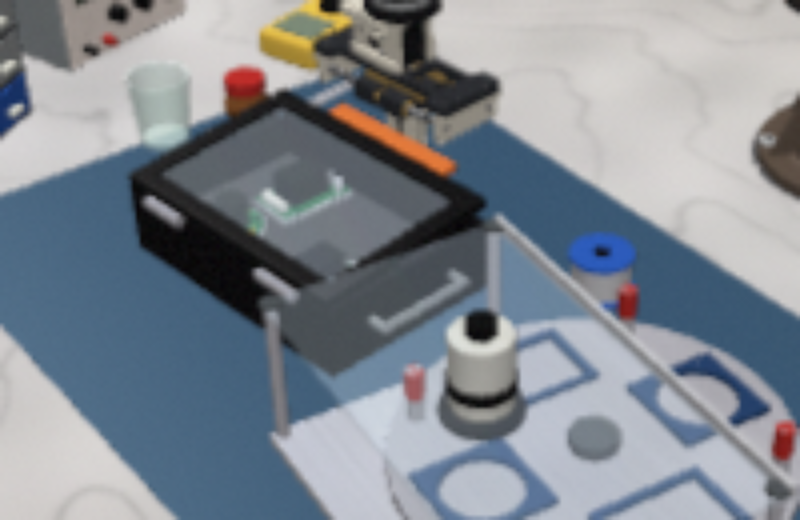

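{"api": "move_arm", "payload": {
  "jaw": [1,1,1,1,1],
  "offset": [
    [0,-0.011,-0.0015],
    [0,-0.011,-0.002],
    [0,-0.011,-0.003],
    [0,-0.011,-0.003],
    [0,-0.01,-0.004]
  ],
  "roll": [0,0,0,0,0]
}}

```text
t: 5.62
eef_pos: [0.4634, -0.22, 0.1239]
ee_rot: [-1.563, -0.002, 1.681]
force: [-13.1, -2.9, 1.6]
width: 0.0006
```

Run:
```python
from h import *
s=st()
s,f=shot('scene','s4'); cv2.imwrite('pics/s4c.png',cv2.resize(f['pixels'][130:260,200:400],None,fx=3,fy=3))
look(f,['lid_lip'])
```

```text
t 5.62 p [ 0.4634 -0.22    0.1239] r [-1.563 -0.002  1.681] F [-13.1  -2.9   1.6] w 0.0006 q [-0.06  0.19 -0.48 -0.   -0.91 -1.4 ]
lid_lip [([0.476, -0.224, 0.148], 0.61), ([0.471, -0.506, 0.0], 0.22)]
```

View pics/s4c.png

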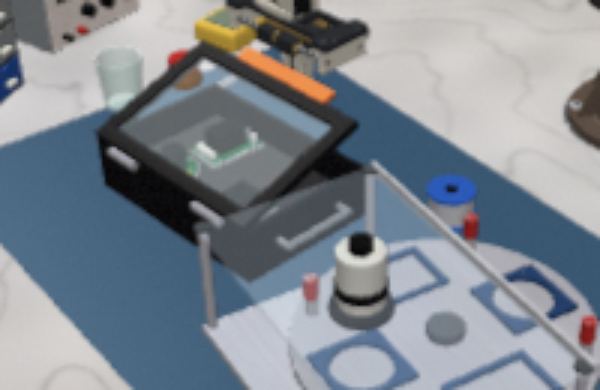

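{"api": "move_arm", "payload": {
  "jaw": [1,1,1,1,1],
  "offset": [
    [0,-0.0165,-0.006],
    [0,-0.016,-0.0075],
    [0,-0.0155,-0.009],
    [0,-0.015,-0.01],
    [0,-0.0138,-0.0112]
  ],
  "roll": [0,0,0,0,0]
}}

```text
t: 6.35
eef_pos: [0.5093, -0.2149, 0.2023]
ee_rot: [-1.568, -0.001, 1.682]
force: [-7.6, 1.6, 4.1]
width: 0.0003
```

Run:
```python
from h import *
s=st()
s,f=shot('scene','s5'); cv2.imwrite('pics/s5c.png',cv2.resize(f['pixels'][100:260,200:400],None,fx=3,fy=3))
look(f,['lid_lip'])
```

```text
t 6.35 p [ 0.5093 -0.2149  0.2023] r [-1.568e+00 -1.000e-03  1.682e+00] F [-7.6  1.6  4.1] w 0.0003 q [-0.05  0.18 -0.29 -0.   -1.1  -1.41]
lid_lip [([0.69, 0.204, 0.055], 0.69), ([0.52, -0.214, 0.223], 0.68)]
```

View pics/s5c.png

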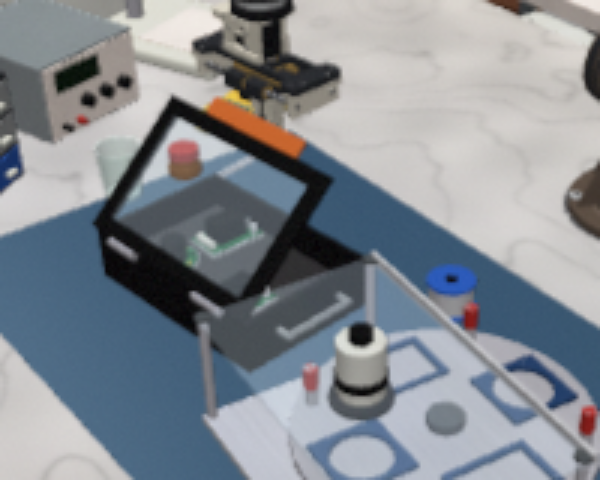

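{"api": "move_arm", "payload": {
  "jaw": [1,1,1,1,1],
  "offset": [
    [0,-0.0128,-0.0126],
    [0,-0.0115,-0.0135],
    [0,-0.0105,-0.0145],
    [0,-0.009,-0.0152],
    [0,-0.008,-0.016]
  ],
  "roll": [0,0,0,0,0]
}}

```text
t: 7.08
eef_pos: [0.5834, -0.2069, 0.2549]
ee_rot: [-1.573, 0.0, 1.683]
force: [-1.3, 0.4, 1.3]
width: 0.0004
```

Run:
```python
from h import *
s=st()
s,f=shot('scene','s6'); cv2.imwrite('pics/s6c.png',cv2.resize(f['pixels'][80:260,200:400],None,fx=3,fy=3))
look(f,['lid_lip'])
```

```text
t 7.08 p [ 0.5834 -0.2069  0.2549] r [-1.573  0.     1.683] F [-1.3  0.4  1.3] w 0.0004 q [-0.03  0.25 -0.08 -0.   -1.24 -1.43]
lid_lip [([0.595, -0.208, 0.283], 0.69)]
```

View pics/s6c.png

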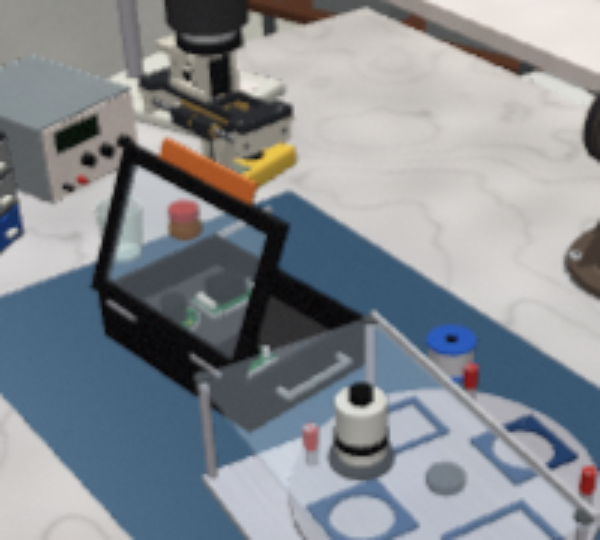

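{"api": "move_arm", "payload": {
  "jaw": [1,1,1,1,1],
  "offset": [
    [0,-0.0088,-0.021],
    [0,-0.0067,-0.0215],
    [0,-0.0045,-0.02],
    [0,-0.002,-0.02],
    [0,0,-0.016]
  ],
  "roll": [0,0,0,0,0]
}}

```text
t: 7.8
eef_pos: [0.6814, -0.1959, 0.275]
ee_rot: [-1.572, -0.0, 1.683]
force: [-0.4, 0.9, 0.5]
width: 0.0002
```

{"api": "move_arm", "payload": {
  "jaw": [1,1,1,1],
  "offset": [
    [0,0,-0.014],
    [0,0,-0.01],
    [0,0,-0.01],
    [0,0,0]
  ],
  "roll": [0,0,0,0]
}}

```text
t: 8.3
eef_pos: [0.7154, -0.1921, 0.2742]
ee_rot: [-1.57, -0.0, 1.683]
force: [0.0, 0.8, 0.9]
width: 0.0003
```

Run:
```python
from h import *
s=st()
s,f=shot('scene','s7'); cv2.imwrite('pics/s7c.png',cv2.resize(f['pixels'][80:260,200:400],None,fx=3,fy=3))
look(f,['lid_lip'])
```

```text
t 8.3 p [ 0.7154 -0.1921  0.2742] r [-1.57  -0.     1.683] F [0.  0.8 0.9] w 0.0003 q [-0.    0.45  0.26 -0.   -1.38 -1.46]
lid_lip [([0.75, -0.187, 0.292], 0.69)]
```

View pics/s7c.png

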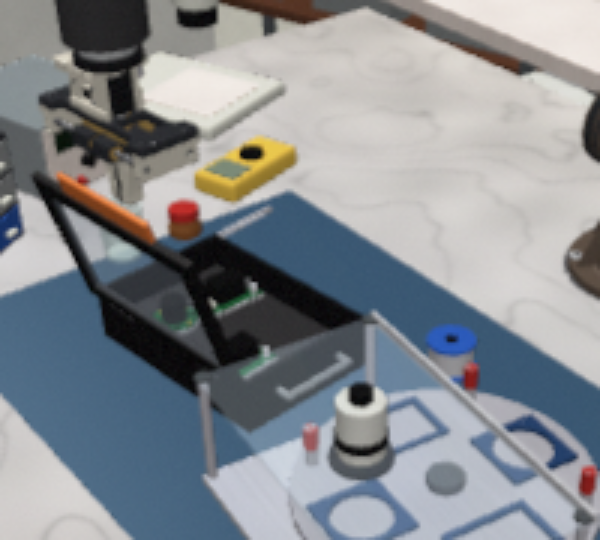

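{"api": "move_arm", "payload": {
  "jaw": [0,0,0,0,0],
  "offset": [
    [0,-0.02,0.03],
    [0,-0.03,0.03],
    [0,-0.05,0],
    [0,0,0],
    [0,0,0]
  ],
  "roll": [0,0,0,0,0]
}}

```text
t: 9.02
eef_pos: [0.6551, -0.1988, 0.3747]
ee_rot: [-1.571, -0.0, 1.682]
force: [-0.2, 0.3, -0.2]
width: 0.045
```

Run:
```python
from h import *
s=st()
s,f=shot('wrist','w8'); look(f,['round_1','rect_1','case'],n=3)
_,f=shot('top','t8'); look(f,['round_1','rect_1','lid_lip'],n=3)
_,f=shot('scene','s8'); look(f,['round_1','rect_1','lid_lip','peg_1'],n=3)
```

```text
t 9.03 p [ 0.6551 -0.1988  0.3747] r [-1.571 -0.     1.682] F [-0.2  0.3 -0.2] w 0.045 q [-0.01  0.33  0.29 -0.   -1.54 -1.45]
round_1 [([0.632, -0.272, 0.024], 0.85)]
rect_1 [([0.624, -0.136, 0.032], 0.72), ([0.546, -0.272, 0.032], 0.68)]
case [([0.586, -0.206, 0.0], 0.62)]
round_1 [([0.632, -0.267, 0.031], 0.69)]
rect_1 [([0.549, -0.274, 0.032], 0.81), ([0.588, -0.203, -0.004], 0.58), ([0.621, -0.135, 0.029], 0.54)]
lid_lip [([0.749, -0.187, 0.294], 0.79), ([0.553, -0.269, 0.032], 0.62)]
round_1 []
rect_1 [([0.691, 0.205, 0.058], 0.64), ([0.547, -0.27, 0.032], 0.57), ([0.625, -0.14, 0.03], 0.42)]
lid_lip [([0.747, -0.188, 0.293], 0.82)]
peg_1 []
```

View pics/w8.png

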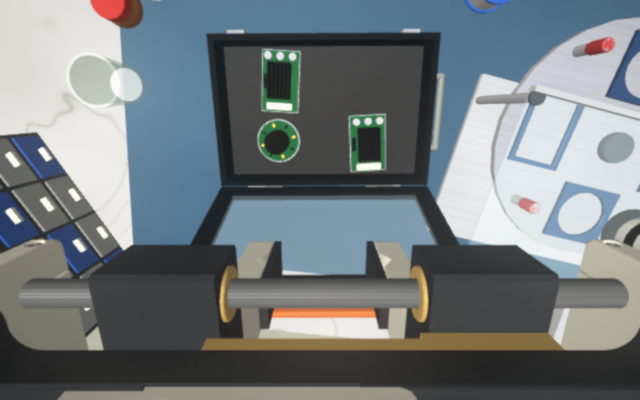

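View pics/t8.png

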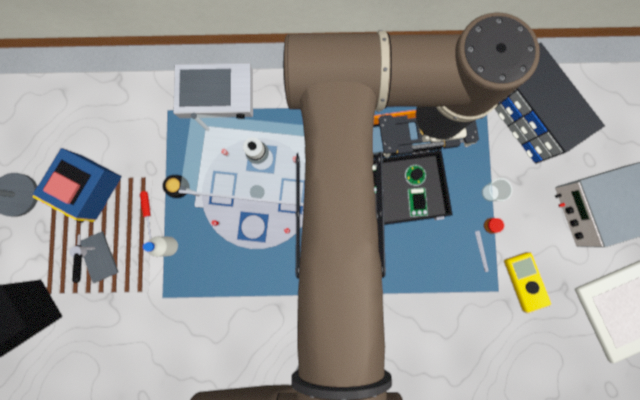

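```bash
cat >> h.py <<'E'
def campose(f,s):
    if 'hand_eye' in f:
        M=np.eye(4); M[:3,:3]=R.from_euler('xyz',s['ee_rot']).as_matrix(); M[:3,3]=s['eef_pos']
        return M@f['hand_eye']
    M=np.eye(4); M[:3,:3]=R.from_euler('xyz',f['attitude']).as_matrix(); M[:3,3]=f['position']; return M
def p2w(f,s,uv,z):
    T=campose(f,s); fl=200/np.tan(np.radians(f['fovy'])/2)
    uv=np.atleast_2d(np.asarray(uv,float)); d=np.c_[(uv[:,0]-f['cx'])/fl,(uv[:,1]-f['cy'])/fl,np.ones(len(uv))]@T[:3,:3].T
    return T[:3,3]+d*((z-T[2,3])/d[:,2])[:,None]
def w2p(f,s,P):
    T=campose(f,s); fl=200/np.tan(np.radians(f['fovy'])/2)
    c=(np.atleast_2d(P)-T[:3,3])@T[:3,:3]; return np.c_[f['cx']+fl*c[:,0]/c[:,2],f['cy']+fl*c[:,1]/c[:,2]]
def greens(f,s,z,amin=150):
    hsv=cv2.cvtColor(f['pixels'],cv2.COLOR_BGR2HSV)
    m=cv2.inRange(hsv,(45,60,25),(90,255,255)); m=cv2.morphologyEx(m,cv2.MORPH_CLOSE,np.ones((3,3)))
    cs,_=cv2.findContours(m,cv2.RETR_EXTERNAL,cv2.CHAIN_APPROX_NONE); out=[]
    for c in cs:
        if cv2.contourArea(c)<amin: continue
        W=p2w(f,s,c[:,0,:].astype(float)+0.0,z)[:,:2]
        r=cv2.minAreaRect((W*1000).astype(np.float32)); (cx,cy),rad=cv2.minEnclosingCircle((W*1000).astype(np.float32))
        print('px',c[:,0].mean(0).round(),'rect c',np.round(r[0],1),'size',np.round(r[1],1),'ang',round(r[2],1),'circ',round(cx,1),round(cy,1),'r',round(rad,1))
        out.append(r)
    return out
E
cat > /tmp/a.py <<'E'
from h import *
s,f=shot('wrist','w9'); greens(f,s,0.036)
for i in range(2):
    s,f=shot('wrist','w9'); look(f,['round_1','rect_1'],n=3)
E
python3 /tmp/a.py
```

```text
px [278. 140.] rect c [ 634.3 -270.2] size [58.6 57.8] ang 5.0 circ 633.9 -269.8 r 29.8
px [368. 141.] rect c [ 622.3 -135.3] size [81.8 51.4] ang 9.4 circ 622.4 -134.1 r 46.8
px [281.  78.] rect c [ 549.3 -272.8] size [81.9 52. ] ang 2.3 circ 549.0 -272.5 r 47.4
round_1 [([0.632, -0.274, 0.026], 0.92)]
rect_1 [([0.544, -0.272, 0.028], 0.71), ([0.62, -0.134, 0.033], 0.64), ([0.633, -0.27, 0.03], 0.44)]
round_1 [([0.633, -0.272, 0.028], 0.69), ([0.587, 0.218, -0.0], 0.31)]
rect_1 [([0.546, -0.272, 0.03], 0.63), ([0.621, -0.132, 0.033], 0.62)]
```

Run:
```python
from h import *
goW([0.634,-0.270,0.15],96.4)
```

```text
roll 0.000 then off [-0.0682  0.2247  0.0292]
```

{"api": "move_arm", "payload": {
  "jaw": [0.35,0.35,0.35,0.35,0.35],
  "offset": [
    [-0.034,0.03,0.015],
    [-0.034,0.05,0.014],
    [0,0.06,0],
    [0,0.06,0],
    [0,0.025,0]
  ],
  "roll": [0,0,0,0,0],
  "grip_force": 25
}}

```text
t: 10.65
eef_pos: [0.632, -0.2694, 0.1454]
ee_rot: [-1.566, -0.002, 1.682]
force: [1.2, 0.4, 1.3]
width: 0.0572
```

Run:
```python
from h import *
s=st(); goW([0.634,-0.270,0.042],96.4)
s,f=shot('wrist','w10')
```

```text
t 10.65 p [ 0.632  -0.2694  0.1454] r [-1.566 -0.002  1.682] F [1.2 0.4 1.3] w 0.0572 q [-0.12  0.44 -0.06 -0.   -1.08 -1.34]
roll -0.001 then off [-0.0008  0.1034 -0.0019]
```

View pics/w10.png

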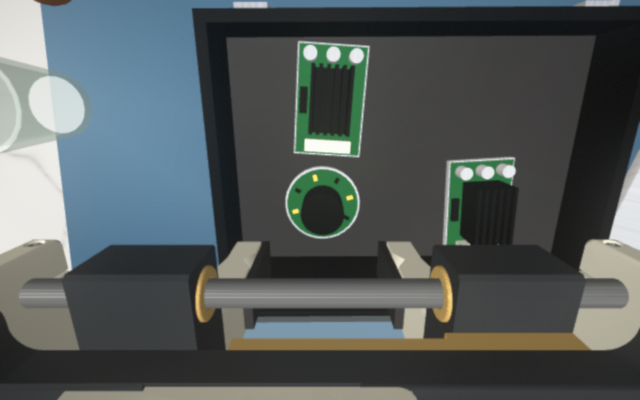

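Run:
```python
from h import *
s,f=shot('wrist','w11'); greens(f,s,0.036)
print(w2p(f,s,s['eef_pos']), w2p(f,s,[0.634,-0.27,0.036]))
```

```text
px [321. 204.] rect c [ 633.5 -269.4] size [59.  59.4] ang 6.2 circ 633.7 -269.5 r 30.1
px [473. 192.] rect c [ 618.4 -134.9] size [73.  51.6] ang 9.7 circ 618.3 -135.3 r 43.8
px [330.  93.] rect c [ 549.4 -272.8] size [81.7 51.5] ang 2.7 circ 549.4 -272.7 r 47.6
[[321.97951463 257.41192369]] [[320.71774498 205.48194528]]
```

Both readings agree: round at (0.6335, −0.2695). Going down to grip it.

{"api": "move_arm", "payload": {
  "jaw": [0.35,0.35,0.35,0.9,0.9],
  "offset": [
    [0,0.05,-0.001],
    [0,0.04,-0.001],
    [0,0.0135,0],
    [0,0,0],
    [0,0,0]
  ],
  "roll": [0,0,0,0,0],
  "grip_force": 25
}}

```text
t: 11.38
eef_pos: [0.6377, -0.2699, 0.0486]
ee_rot: [-1.574, 0.001, 1.683]
force: [0.2, 0.1, 0.2]
width: 0.0424
```

{"api": "move_arm", "payload": {
  "jaw": [1,1,1,1,1],
  "offset": [
    [0,0,0],
    [0,-0.02,0],
    [0,-0.05,0],
    [0,-0.05,0],
    [0,-0.02,0]
  ],
  "roll": [0,0,0,0,0]
}}

```text
t: 12.0
eef_pos: [0.6376, -0.27, 0.1911]
ee_rot: [-1.577, 0.002, 1.683]
force: [-0.1, 0.2, -1.9]
width: 0.0335
```

Run:
```python
from h import *
s=st(); goW([0.482,0.230,0.18],83.5)
s,f=shot('wrist','w12')
```

```text
t 12.0 p [ 0.6376 -0.27    0.1911] r [-1.577  0.002  1.683] F [-0.1  0.2 -1.9] w 0.0335 q [-0.12  0.4  -0.    0.   -1.16 -1.34]
roll 0.226 then off [0.4791 0.0111 0.2112]
```

View pics/w12.png

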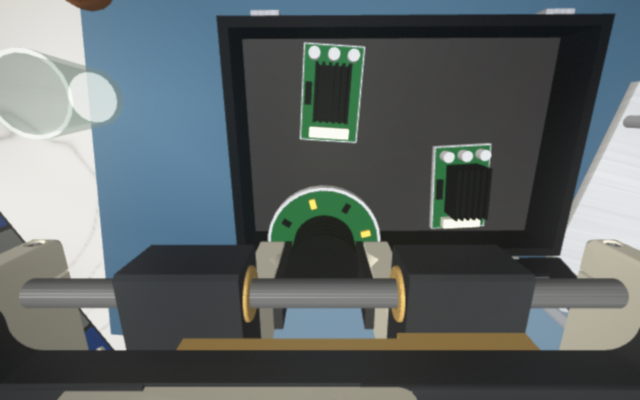

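```bash
cat >> h.py <<'E'
from scipy.optimize import least_squares
def handround(f,s,zb,roi=(150,242)):
    """outer edge of the held disc: fit circle centre in tool coords (x,z); board plane at world z zb"""
    hsv=cv2.cvtColor(f['pixels'],cv2.COLOR_BGR2HSV)
    m=cv2.inRange(hsv,(45,60,25),(90,255,255)); m[:roi[0]]=0; m[roi[1]:]=0
    n,l,stt,c=cv2.connectedComponentsWithStats(m); k=1+np.argmax(stt[1:,4]); 
    cs,_=cv2.findContours((l==k).astype(np.uint8),cv2.RETR_EXTERNAL,cv2.CHAIN_APPROX_NONE)
    c=max(cs,key=len)[:,0].astype(float); hull=cv2.convexHull(c.astype(np.float32))[:,0]
    hull=hull[hull[:,1]<roi[1]-3]
    W=p2w(f,s,hull,zb); M=R.from_euler('xyz',s['ee_rot']).as_matrix(); L=(W-s['eef_pos'])@M
    r=least_squares(lambda v:np.hypot(L[:,0]-v[0],L[:,2]-v[1])-v[2],[0,0,.03])
    print('held centre tool x,z',r.x.round(4),'n',len(hull),'rms',np.sqrt(np.mean(r.fun**2)).round(5))
    return r.x
E
python3 - <<'E'
from h import *
s,f=shot('wrist','w13')
for zb in (.176,.1785,.181): handround(f,s,zb)
E
```

```text
held centre tool x,z [0.0008 0.0018 0.0309] n 25 rms 4e-05
held centre tool x,z [0.0009 0.0028 0.0305] n 25 rms 4e-05
held centre tool x,z [0.0009 0.0039 0.03  ] n 25 rms 4e-05
```

{"api": "move_arm", "payload": {
  "jaw": [1,1,1,1,1],
  "offset": [
    [0,-0.005,0.04],
    [0,0,0.04],
    [0.05,0,0.02],
    [0.05,0,0.02],
    [0.05,0,0.02]
  ],
  "roll": [0.113,0.113,0,0,0]
}}

```text
t: 12.72
eef_pos: [0.5125, -0.1169, 0.1901]
ee_rot: [-1.57, -0.0, 1.456]
force: [1.2, 1.3, -1.2]
width: 0.0334
```

Run:
```python
from h import *
s=st(); goW([0.482,0.230,0.18],83.5)
```

```text
t 12.72 p [ 0.5125 -0.1169  0.1901] r [-1.57  -0.     1.456] F [ 1.2  1.3 -1.2] w 0.0334 q [ 0.15  0.14 -0.37 -0.   -1.06 -1.83]
roll -0.002 then off [0.3412 0.0101 0.0695]
```

{"api": "move_arm", "payload": {
  "jaw": [1,1,1,1,1],
  "offset": [
    [0.06,-0.01,0],
    [0.06,-0.01,0],
    [0.06,0,0],
    [0.06,0,0],
    [0.06,0,0]
  ],
  "roll": [0,0,0,0,0]
}}

```text
t: 13.35
eef_pos: [0.5473, 0.1817, 0.2102]
ee_rot: [-1.57, 0.0, 1.457]
force: [0.4, -0.6, -1.5]
width: 0.0336
```

{"api": "move_arm", "payload": {
  "jaw": [1,1],
  "offset": [
    [0.04,0,0.01],
    [0,0,0]
  ],
  "roll": [0,0]
}}

```text
t: 13.6
eef_pos: [0.5417, 0.2232, 0.2095]
ee_rot: [-1.569, 0.001, 1.46]
force: [-0.4, -0.8, -1.5]
width: 0.0334
```

Run:
```python
from h import *
s=st()
s,f=shot('wrist','w14'); look(f,['nest_round_a','load_pos','hub','peg_1','nest_rect_a'])
_,f=shot('top','t14'); look(f,['nest_round_a','load_pos','hub','peg_1','nest_rect_a'])
```

```text
t 13.6 p [0.5417 0.2232 0.2095] r [-1.569e+00  1.000e-03  1.460e+00] F [-0.4 -0.8 -1.5] w 0.0334 q [ 0.72  0.23 -0.21 -0.   -1.13 -2.41]
nest_round_a [([0.483, 0.229, 0.058], 0.85)]
load_pos [([0.476, 0.226, 0.058], 0.78)]
hub []
peg_1 []
nest_rect_a [([0.6, 0.322, 0.057], 0.98), ([0.572, 0.108, 0.057], 0.82)]
nest_round_a [([0.483, 0.23, 0.058], 0.94)]
load_pos [([0.481, 0.234, 0.05], 0.87)]
hub []
peg_1 []
nest_rect_a [([0.571, 0.116, 0.052], 0.77), ([0.747, -0.186, 0.292], 0.7)]
```

View pics/w14.png

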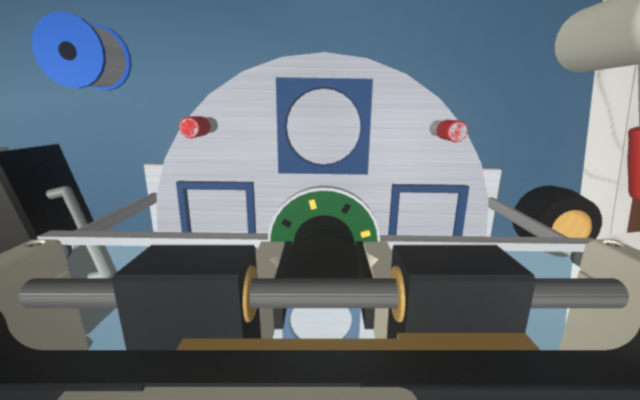

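```bash
cat >> h.py <<'E'
def nestmeas(f,s,box,z=0.063,thr=None):
    """box x0,y0,x1,y1 px around plate; plate by saturation, hole inside. world mm"""
    x0,y0,x1,y1=box; hsv=cv2.cvtColor(f['pixels'],cv2.COLOR_BGR2HSV)[y0:y1,x0:x1]
    sub=f['pixels'][y0:y1,x0:x1].astype(int)
    m=((sub[:,:,0]-sub[:,:,2])>35).astype(np.uint8)*255
    cs,h=cv2.findContours(m,cv2.RETR_CCOMP,cv2.CHAIN_APPROX_NONE)
    for c,hh in zip(cs,h[0]):
        if cv2.contourArea(c)<300: continue
        zz=z
        W=p2w(f,s,c[:,0].astype(float)+[x0,y0],zz)[:,:2]*1000
        r=cv2.minAreaRect(W.astype(np.float32)); e,rad=cv2.minEnclosingCircle(W.astype(np.float32))
        el=cv2.fitEllipse(W.astype(np.float32))
        print('hole' if hh[3]>=0 else 'outer','rect',np.round(r[0],1),np.round(r[1],1),round(r[2],1),'ell',np.round(el[0],1),np.round(el[1],1))
E
python3 - <<'E'
from h import *
s,f=shot('wrist','w15')
nestmeas(f,s,(270,72,378,180))
handround(f,s,s['eef_pos'][2]-0.0115)
E
```

```text
outer rect [482.  230.3] [85.8 85.8] 82.8 ell [481.8 230.3] [100.  100.5]
hole rect [481.5 229.9] [69.7 70.3] 39.0 ell [481.8 229.9] [69.8 70. ]
held centre tool x,z [0.0007 0.0041 0.03  ] n 23 rms 5e-05
```

Run:
```python
from h import *
goW([0.4857,0.2289,0.09],83.2)
```

```text
roll 0.004 then off [0.0015 0.1213 0.0577]
```

{"api": "move_arm", "payload": {
  "jaw": [1,1,1,1,1],
  "offset": [
    [0.0005,0,0.03],
    [0.001,0,0.0277],
    [0,0.05,0],
    [0,0.05,0],
    [0,0.018,0]
  ],
  "roll": [0.004,0,0,0,0]
}}

```text
t: 14.88
eef_pos: [0.4841, 0.2278, 0.0904]
ee_rot: [-1.568, 0.003, 1.452]
force: [0.1, -0.4, -0.9]
width: 0.0334
```

{"api": "move_arm", "payload": {
  "jaw": [1,1],
  "offset": [
    [0,0.001,0],
    [0,0,0]
  ],
  "roll": [0,0]
}}

```text
t: 15.12
eef_pos: [0.4863, 0.2295, 0.0931]
ee_rot: [-1.572, -0.001, 1.453]
force: [-0.8, 0.4, -1.3]
width: 0.0332
```

Run:
```python
from h import *
s=st();goW([0.4857,0.2289,0.08],83.2)
s,f=shot('wrist','w16')
handround(f,s,s['eef_pos'][2]-0.0115)
```

```text
t 15.12 p [0.4863 0.2295 0.0931] r [-1.572e+00 -1.000e-03  1.453e+00] F [-0.8  0.4 -1.3] w 0.0332 q [ 0.81  0.26 -0.47  0.   -0.84 -2.49]
roll 0.001 then off [-0.0006  0.0131  0.0005]
held centre tool x,z [0.0007 0.0055 0.031 ] n 24 rms 0.00015
```

View pics/w16.png

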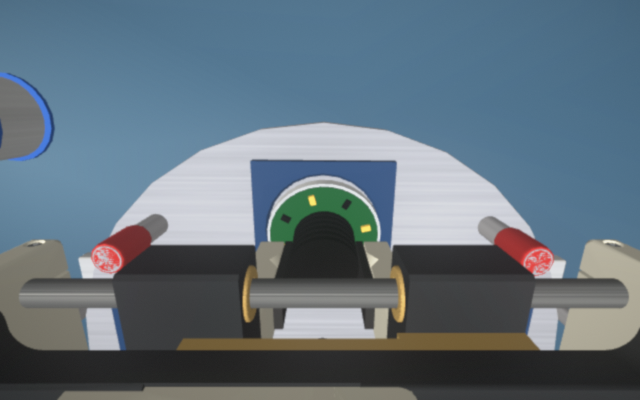

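{"api": "move_arm", "payload": {
  "jaw": [1,1,1,1,1],
  "offset": [
    [-0.0006,0.006,0.0005],
    [0,0.004,0],
    [0,0.003,0],
    [0,0.003,0],
    [0,0,0]
  ],
  "roll": [0,0,0,0,0]
}}

```text
t: 15.8
eef_pos: [0.4853, 0.229, 0.0777]
ee_rot: [-1.572, -0.001, 1.453]
force: [-6.5, -0.1, 14.2]
width: 0.0334
```

Run:
```python
from h import *
s=st()
s,f=shot('wrist','w17')
```

```text
t 15.8 p [0.4853 0.229  0.0777] r [-1.572e+00 -1.000e-03  1.453e+00] F [-6.5 -0.1 14.2] w 0.0334 q [ 0.81  0.28 -0.49  0.   -0.8  -2.5 ]
```

View pics/w17.png

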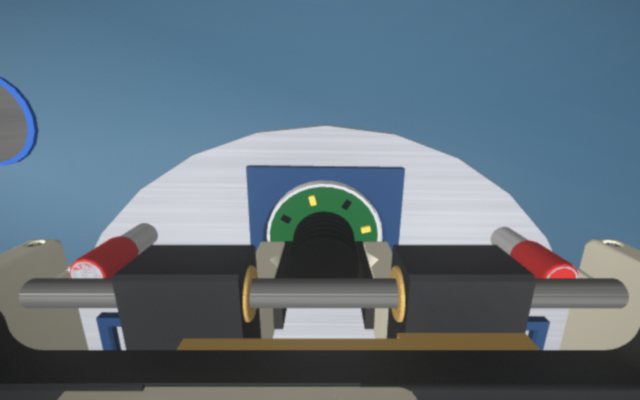

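{"api": "move_arm", "payload": {
  "jaw": [1,1,1],
  "offset": [
    [0,0,0.001],
    [0,0,0.001],
    [0,0,0]
  ],
  "roll": [0,0,0]
}}

```text
t: 16.23
eef_pos: [0.485, 0.2298, 0.0778]
ee_rot: [-1.574, -0.002, 1.454]
force: [1.7, -1.1, 6.6]
width: 0.0332
```

{"api": "move_arm", "payload": {
  "jaw": [0.4,0.4,0.4,0.4,0.4],
  "offset": [
    [0,0,0],
    [0,0,0],
    [0,-0.03,0],
    [0,-0.05,-0.01],
    [0,-0.06,-0.04]
  ],
  "roll": [0,0,0,0,0]
}}

```text
t: 16.85
eef_pos: [0.5265, 0.2233, 0.2095]
ee_rot: [-1.57, 0.001, 1.454]
force: [1.3, 2.0, -0.9]
width: 0.052
```

{"api": "move_arm", "payload": {
  "jaw": [0.4,0.4],
  "offset": [
    [0,0,0],
    [0,0,0]
  ],
  "roll": [0,0]
}}

```text
t: 17.1
eef_pos: [0.5269, 0.2231, 0.2075]
ee_rot: [-1.57, 0.0, 1.452]
force: [-0.1, -0.6, -0.6]
width: 0.0529
```

Run:
```python
from h import *
s=st()
s,f=shot('wrist','w18'); greens(f,s,0.063); look(f,['round_1'])
nestmeas(f,s,(250,60,400,200))
```

```text
t 17.1 p [0.5269 0.2231 0.2075] r [-1.57   0.     1.452] F [-0.1 -0.6 -0.6] w 0.0529 q [ 0.74  0.2  -0.25 -0.   -1.12 -2.43]
px [325. 139.] rect c [478.2 231.4] size [60.1 59.1] ang 83.1 circ 478.1 231.3 r 30.2
round_1 [([0.479, 0.228, 0.057], 0.69)]
outer rect [482.1 231.2] [85.7 85.8] 82.2 ell [481.9 231.1] [ 99.9 100.3]
hole rect [481.4 230.9] [70.4 71. ] 36.5 ell [481.  230.9] [69.9 71.5]
outer rect [421.  237.5] [131.5  21.1] 82.8 ell [420.4 238.1] [ 22.9 149.4]
```

View pics/w18.png

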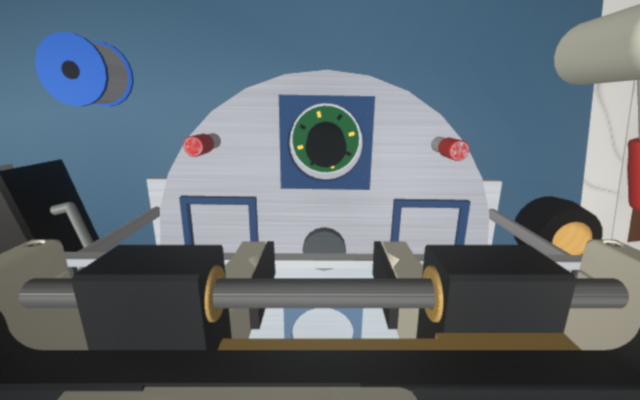

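Run:
```python
from h import *
f=cv2.imread('pics/w18.png'); cv2.imwrite('pics/w18c.png',cv2.resize(f[80:200,260:395],None,fx=5,fy=5,interpolation=cv2.INTER_CUBIC))
```

```text
(no output)
```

View pics/w18c.png

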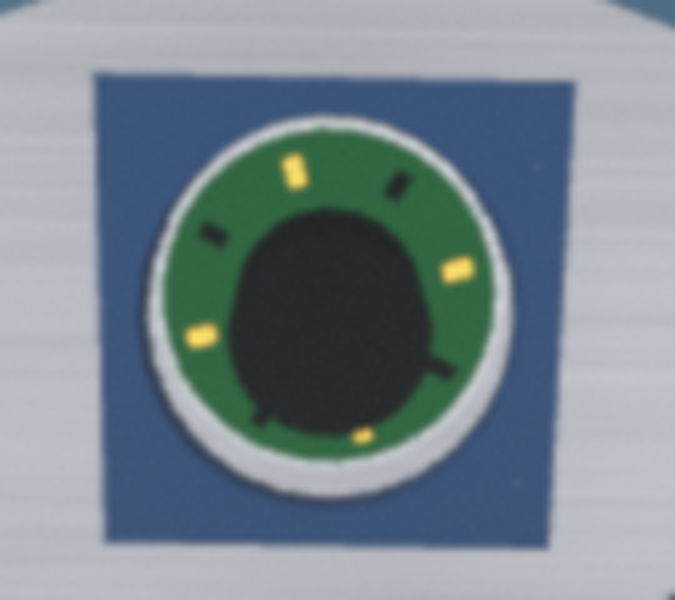

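Run:
```python
from h import *
goW([0.4795,0.2312,0.085],83.2)
```

```text
roll 0.000 then off [0.0027 0.1218 0.0475]
```

{"api": "move_arm", "payload": {
  "jaw": [0.4,0.4,0.4,0.4,0.4],
  "offset": [
    [0.0027,0,0.0475],
    [0,0.05,0],
    [0,0.05,0],
    [0,0.0218,0],
    [0,0.003,0]
  ],
  "roll": [0,0,0,0,0]
}}

```text
t: 17.82
eef_pos: [0.4788, 0.2305, 0.0811]
ee_rot: [-1.568, 0.004, 1.453]
force: [-0.4, -0.6, 1.5]
width: 0.0527
```

{"api": "move_arm", "payload": {
  "jaw": [1,1,1,1],
  "offset": [
    [0,0.002,0],
    [0,0,0],
    [0,0,0],
    [0,0,0]
  ],
  "roll": [0,0,0,0]
}}

```text
t: 18.32
eef_pos: [0.481, 0.2321, 0.0822]
ee_rot: [-1.572, -0.001, 1.453]
force: [-1.0, -0.2, 4.1]
width: 0.033
```

Run:
```python
from h import *
s=st()
s,f=shot('wrist','w19')
handround(f,s,s['eef_pos'][2]-0.0135)
```

```text
t 18.32 p [0.481  0.2321 0.0822] r [-1.572e+00 -1.000e-03  1.453e+00] F [-1.  -0.2  4.1] w 0.033 q [ 0.82  0.27 -0.49  0.   -0.81 -2.51]
held centre tool x,z [0.0006 0.0024 0.0301] n 22 rms 0.00012
```

{"api": "move_arm", "payload": {
  "jaw": [1,1,1,1],
  "offset": [
    [0,-0.01,0],
    [-0.002,0,-0.003],
    [0,0,0],
    [0,0,0]
  ],
  "roll": [0,0,0,0]
}}

```text
t: 18.88
eef_pos: [0.4831, 0.2291, 0.0911]
ee_rot: [-1.57, 0.0, 1.452]
force: [0.4, 0.0, -1.6]
width: 0.0332
```

Run:
```python
from h import *
s=st()
s,f=shot('wrist','w20')
handround(f,s,s['eef_pos'][2]-0.0135)
cv2.imwrite('pics/w20c.png',cv2.resize(f['pixels'][120:280,200:440],None,fx=3.3,fy=3.3,interpolation=cv2.INTER_CUBIC))
```

```text
t 18.88 p [0.4831 0.2291 0.0911] r [-1.57   0.     1.452] F [ 0.4  0.  -1.6] w 0.0332 q [ 0.81  0.26 -0.47 -0.   -0.84 -2.5 ]
held centre tool x,z [0.0006 0.0023 0.0301] n 22 rms 0.00013
```

View pics/w20c.png

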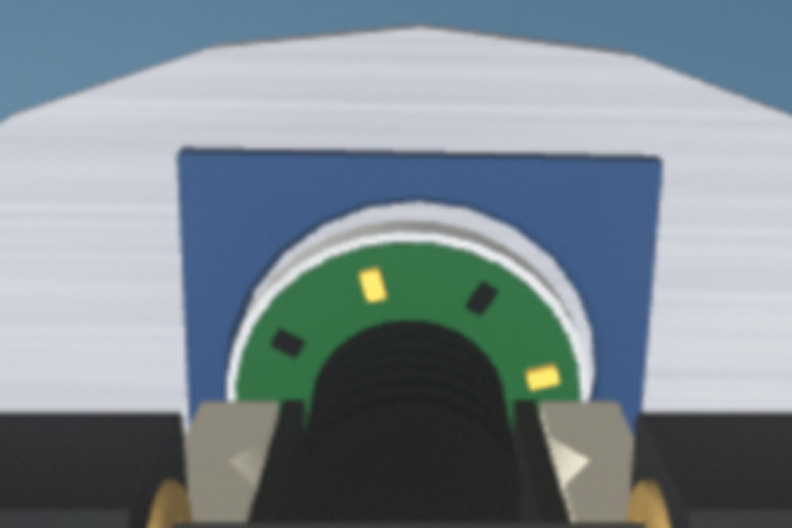

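{"api": "move_arm", "payload": {
  "jaw": [1,1,1,1,1],
  "offset": [
    [0.001,0.003,-0.0005],
    [0,0.003,0],
    [0,0.003,0],
    [0,0.001,0],
    [0,0,0]
  ],
  "roll": [0,0,0,0,0]
}}

```text
t: 19.55
eef_pos: [0.4838, 0.2304, 0.0817]
ee_rot: [-1.571, -0.0, 1.453]
force: [-3.0, -0.0, 3.8]
width: 0.0328
```

Run:
```python
from h import *
s=st()
s,f=shot('wrist','w21')
handround(f,s,s['eef_pos'][2]-0.0135)
cv2.imwrite('pics/w21c.png',cv2.resize(f['pixels'][120:280,200:440],None,fx=3.3,fy=3.3,interpolation=cv2.INTER_CUBIC))
```

```text
t 19.55 p [0.4838 0.2304 0.0817] r [-1.571 -0.     1.453] F [-3.  -0.   3.8] w 0.0328 q [ 0.81  0.27 -0.48  0.   -0.81 -2.5 ]
held centre tool x,z [0.0006 0.0021 0.0301] n 22 rms 0.00011
```

View pics/w21c.png

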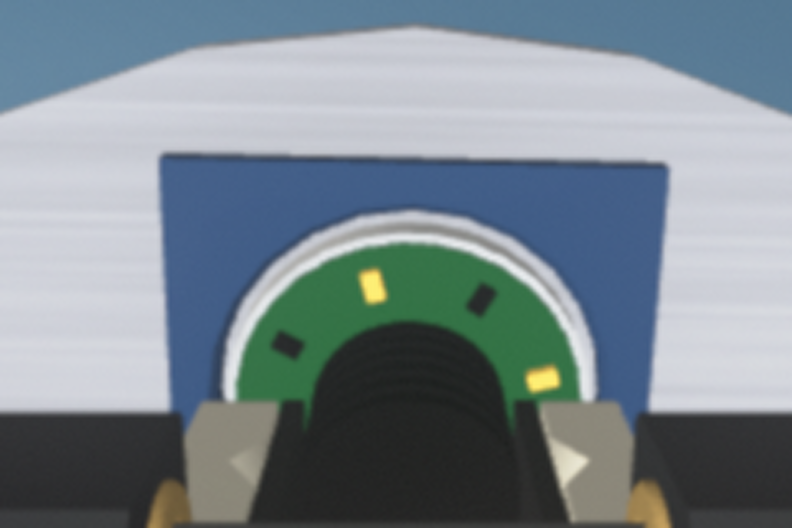

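{"api": "move_arm", "payload": {
  "jaw": [1,1,1,1],
  "offset": [
    [0,0,0.001],
    [0,0.002,0],
    [0,0.002,0],
    [0,0,0]
  ],
  "roll": [0,0,0,0]
}}

```text
t: 20.1
eef_pos: [0.4829, 0.231, 0.0787]
ee_rot: [-1.571, -0.001, 1.453]
force: [-8.0, 0.4, 16.7]
width: 0.0335
```

Run:
```python
from h import *
s=st()
s,f=shot('wrist','w22')
handround(f,s,s['eef_pos'][2]-0.0135)
cv2.imwrite('pics/w22c.png',cv2.resize(f['pixels'][120:280,200:440],None,fx=3.3,fy=3.3,interpolation=cv2.INTER_CUBIC))
```

```text
t 20.1 p [0.4829 0.231  0.0787] r [-1.571e+00 -1.000e-03  1.453e+00] F [-8.   0.4 16.7] w 0.0335 q [ 0.81  0.28 -0.49 -0.   -0.81 -2.5 ]
held centre tool x,z [0.0006 0.0016 0.0298] n 22 rms 3e-05
```

View pics/w22c.png

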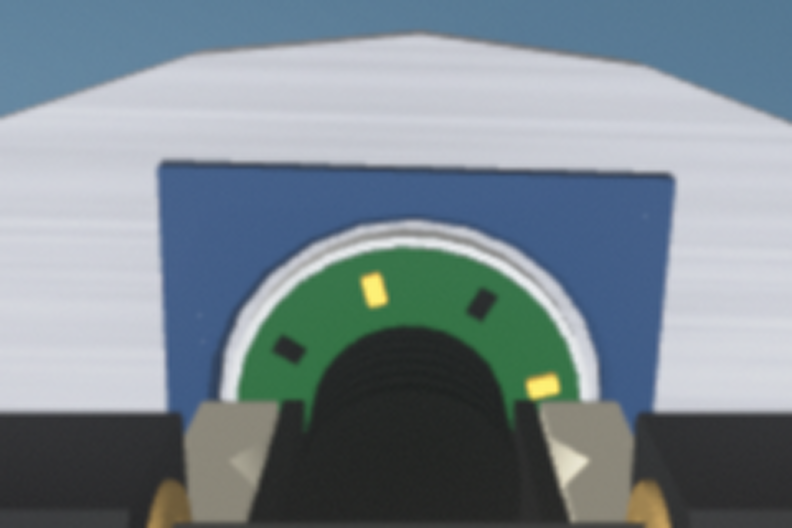

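{"api": "move_arm", "payload": {
  "jaw": [0.4,0.4,0.4,0.4,0.4],
  "offset": [
    [0,0,0],
    [0,0,0],
    [0,-0.03,0],
    [0,-0.05,-0.01],
    [0,-0.06,-0.04]
  ],
  "roll": [0,0,0,0,0]
}}

```text
t: 20.78
eef_pos: [0.5266, 0.225, 0.2106]
ee_rot: [-1.57, 0.001, 1.454]
force: [1.3, 1.7, -0.9]
width: 0.0527
```

{"api": "move_arm", "payload": {
  "jaw": [0.4,0.4],
  "offset": [
    [0,0,0],
    [0,0,0]
  ],
  "roll": [0,0]
}}

```text
t: 21.02
eef_pos: [0.5269, 0.2248, 0.2086]
ee_rot: [-1.57, 0.0, 1.452]
force: [0.1, 0.7, 0.4]
width: 0.053
```

Run:
```python
from h import *
s=st()
s,f=shot('wrist','w23'); greens(f,s,0.063); look(f,['round_1'])
nestmeas(f,s,(250,60,400,200))
cv2.imwrite('pics/w23c.png',cv2.resize(f['pixels'][80:200,260:395],None,fx=4,fy=4,interpolation=cv2.INTER_CUBIC))
s,f=shot('scene','s23')
cv2.imwrite('pics/s23c.png',cv2.resize(f['pixels'][190:300,280:420],None,fx=5,fy=5,interpolation=cv2.INTER_CUBIC))
```

```text
t 21.02 p [0.5269 0.2248 0.2086] r [-1.57   0.     1.452] F [0.1 0.7 0.4] w 0.053 q [ 0.74  0.21 -0.24 -0.   -1.12 -2.43]
px [324. 143.] rect c [482.2 230.9] size [58.9 58.9] ang 83.1 circ 482.1 231.1 r 30.0
round_1 [([0.483, 0.228, 0.055], 0.95)]
outer rect [482.1 231.3] [85.6 85.8] 82.1 ell [481.9 231.3] [ 99.7 100.2]
hole rect [481.6 230.9] [70.1 69.8] 83.1 ell [481.7 231. ] [69.8 70.1]
outer rect [420.6 239.5] [132.   22.1] 82.0 ell [420.5 241.1] [ 23.2 149.9]
```

View pics/w23c.png

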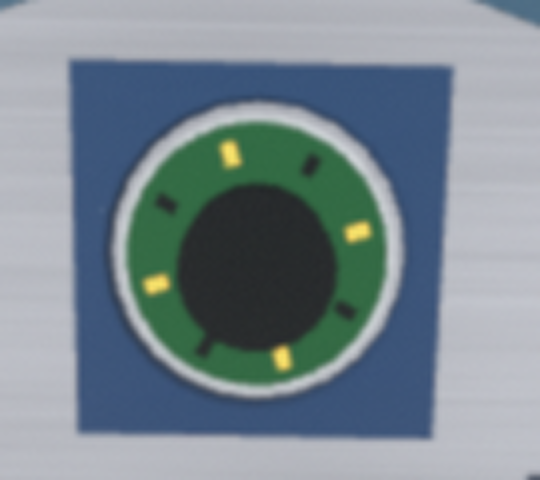

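View pics/s23c.png

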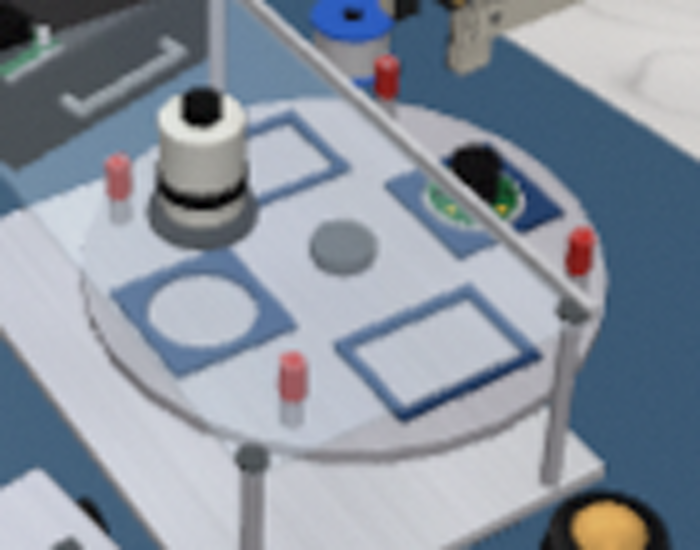

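```bash
cat >> h.py <<'E'
HUB=np.array([.586,.2174]); SY=np.radians(-7.5)
def stw(x,y): 
    c,s_=np.cos(SY),np.sin(SY); return HUB+np.array([c*x-s_*y,s_*x+c*y])
def pegs(f,s,z=0.107):
    hsv=cv2.cvtColor(f['pixels'],cv2.COLOR_BGR2HSV)
    m=cv2.inRange(hsv,(0,120,80),(8,255,255))|cv2.inRange(hsv,(172,120,80),(180,255,255))
    cs,_=cv2.findContours(m,cv2.RETR_EXTERNAL,cv2.CHAIN_APPROX_NONE)
    for c in cs:
        if cv2.contourArea(c)>60:
            W=p2w(f,s,c[:,0].astype(float),z)[:,:2]; print('red px',c[:,0].mean(0),'min',c[:,0].min(0),'max',c[:,0].max(0))
E
python3 - <<'E'
from h import *
s=arm.get_state(); f=cv2.imread('pics/w23.png')
s,f=shot('wrist','w24')
for a in (135,225):
    p=stw(.15*np.cos(np.radians(a)),.15*np.sin(np.radians(a))); q=w2p(f,s,[*p,.107])[0]; print(a,p.round(4),q.round(1))
    cv2.circle(f['pixels'],tuple(int(round(v)) for v in q),2,(0,255,0),-1)
cv2.imwrite('pics/w24m.png',cv2.resize(f['pixels'][60:260,150:500],None,fx=2.2,fy=2.2))
pegs(f,s)
E
```

```text
135 [0.4947 0.3364] [457.  150.6]
225 [0.467  0.1261] [191.2 147.3]
red px [633.64935065 175.54545455] min [627 140] max [639 212]
red px [446.85483871 147.82258065] min [437 140] max [458 159]
red px [197.125      144.52678571] min [184 135] max [211 155]
```

View pics/w24m.png

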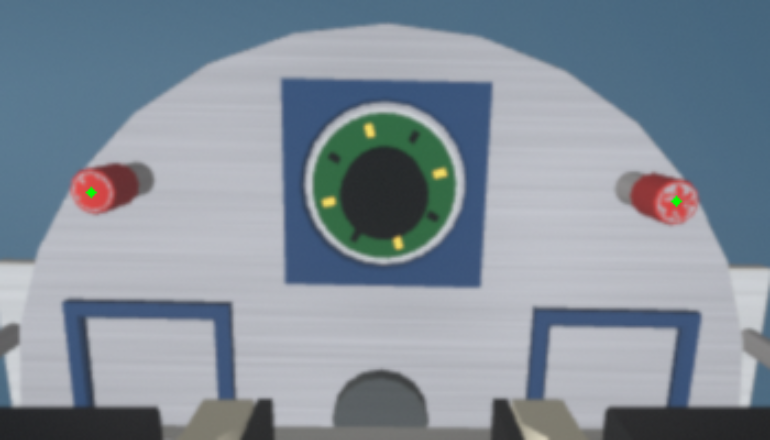

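Run:
```python
from h import *
goW([0.4947,0.3363,0.16],82.5)
```

```text
roll 0.013 then off [0.1063 0.0482 0.046 ]
```

{"api": "move_arm", "payload": {
  "jaw": [0.4,0.4,0.4,0.4,0.4],
  "offset": [
    [0.05,0,0.046],
    [0.056,0,0],
    [0,0.03,0],
    [0,0.04,0],
    [0,0,0]
  ],
  "roll": [0.013,0,0,0,0]
}}

```text
t: 21.85
eef_pos: [0.4959, 0.3297, 0.136]
ee_rot: [-1.567, 0.006, 1.44]
force: [0.7, 0.2, 0.2]
width: 0.0525
```

Run:
```python
from h import *
s=st();goW([0.4947,0.3363,0.085],82.5)
s,f=shot('wrist','w25')
```

```text
t 21.85 p [0.4959 0.3297 0.136 ] r [-1.567  0.006  1.44 ] F [0.7 0.2 0.2] w 0.0525 q [ 0.91  0.31 -0.28 -0.   -0.99 -2.62]
roll -0.000 then off [0.0064 0.051  0.0021]
```

View pics/w25.png

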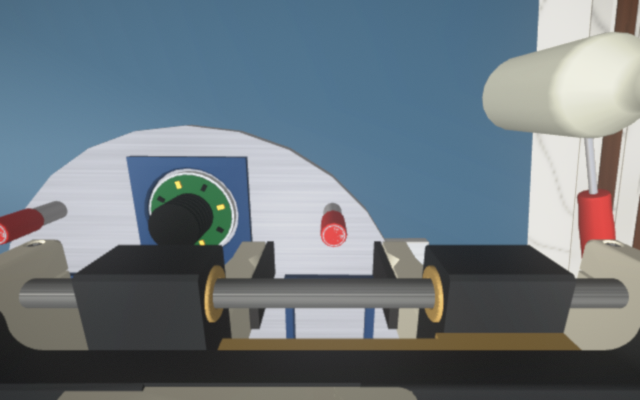

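{"api": "move_arm", "payload": {
  "jaw": [0.4,0.4,0.72,0.72,0.72],
  "offset": [
    [0.005,0.02,0.001],
    [0.001,0.03,0.001],
    [0,0,0],
    [0,0,0],
    [0,0,0]
  ],
  "roll": [0,0,0,0,0]
}}

```text
t: 22.52
eef_pos: [0.4976, 0.3382, 0.0912]
ee_rot: [-1.572, -0.002, 1.44]
force: [-0.3, -1.4, 1.3]
width: 0.0288
```

Run:
```python
from h import *
s=st();goW([0.4947,0.3363,0.085],82.5)
```

```text
t 22.52 p [0.4976 0.3382 0.0912] r [-1.572 -0.002  1.44 ] F [-0.3 -1.4  1.3] w 0.0288 q [ 0.92  0.36 -0.33  0.   -0.88 -2.62]
roll -0.000 then off [-0.0023  0.0062  0.0026]
```

{"api": "move_arm", "payload": {
  "jaw": [0.72,0.72,0.72,0.72,0.72],
  "offset": [
    [-0.002,0.005,0.003],
    [-0.0179,0,0.0153],
    [-0.0201,0,0.0123],
    [-0.0217,0,0.009],
    [-0.0229,0,0.0055]
  ],
  "roll": [0,0,0,0,0]
}}

```text
t: 23.15
eef_pos: [0.4406, 0.2607, 0.0849]
ee_rot: [-1.572, -0.003, 1.441]
force: [-2.8, 3.6, 0.7]
width: 0.0246
```

{"api": "move_arm", "payload": {
  "jaw": [0.72,0.72,0.72],
  "offset": [
    [-0.0235,0,0.0018],
    [-0.0235,0,-0.0018],
    [-0.0229,0,-0.0055]
  ],
  "roll": [0,0,0]
}}

```text
t: 23.52
eef_pos: [0.4371, 0.1879, 0.0844]
ee_rot: [-1.571, 0.0, 1.44]
force: [-0.4, 0.3, 0.6]
width: 0.0245
```

{"api": "move_arm", "payload": {
  "jaw": [0.72,0.72,0.72,0.72,0.72],
  "offset": [
    [-0.0217,0,-0.009],
    [-0.0201,0,-0.0123],
    [-0.0179,0,-0.0153],
    [0,0,0],
    [0,0,0]
  ],
  "roll": [0,0,0,0,0]
}}

```text
t: 24.15
eef_pos: [0.4656, 0.125, 0.0842]
ee_rot: [-1.571, 0.0, 1.438]
force: [0.2, 0.1, 0.4]
width: 0.0248
```

Run:
```python
from h import *
s=st();goW([0.467,0.1261,0.085],82.5)
s,f=shot('wrist','w26')
```

```text
t 24.15 p [0.4656 0.125  0.0842] r [-1.571  0.     1.438] F [0.2 0.1 0.4] w 0.0248 q [ 0.67  0.19 -0.59 -0.   -0.79 -2.37]
roll -0.001 then off [ 0.0013 -0.0008 -0.0012]
```

View pics/w26.png

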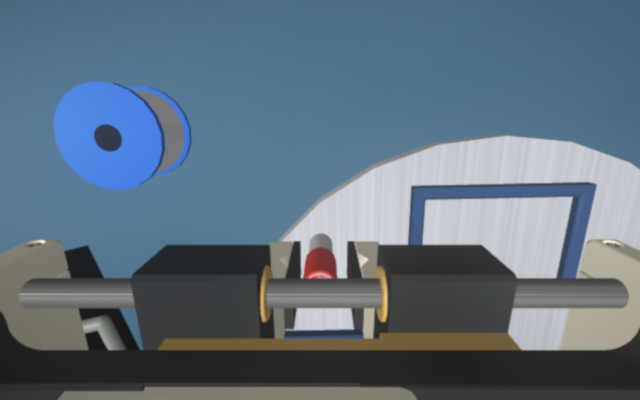

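{"api": "move_arm", "payload": {
  "jaw": [0.35,0.35,0.35,0.35,0.35],
  "offset": [
    [0,0,0],
    [0,-0.03,0],
    [0,-0.05,0],
    [-0.06,-0.03,0],
    [-0.06,0,0]
  ],
  "roll": [0,0,0,-0.087,-0.087]
}}

```text
t: 24.82
eef_pos: [0.4569, 0.0105, 0.195]
ee_rot: [-1.576, -0.002, 1.62]
force: [2.1, -1.0, -1.0]
width: 0.0565
```

Run:
```python
from h import *
s=st();goW([0.549,-0.2727,0.16],92.5)
```

```text
t 24.82 p [0.4569 0.0105 0.195 ] r [-1.576 -0.002  1.62 ] F [ 2.1 -1.  -1. ] w 0.0565 q [ 0.46  0.01 -0.5   0.   -1.05 -1.98]
roll 0.006 then off [-0.287   0.035  -0.0797]
```

{"api": "move_arm", "payload": {
  "jaw": [0.35,0.35,0.35,0.35,0.35],
  "offset": [
    [-0.055,0,-0.016],
    [-0.055,0,-0.016],
    [-0.055,0,-0.016],
    [-0.055,0,-0.016],
    [-0.055,0,-0.016]
  ],
  "roll": [0,0,0,0,0]
}}

```text
t: 25.45
eef_pos: [0.5482, -0.2624, 0.1923]
ee_rot: [-1.571, -0.0, 1.615]
force: [0.1, 1.6, 0.6]
width: 0.0568
```

Run:
```python
from h import *
s=st();goW([0.549,-0.2727,0.16],92.5)
s,f=shot('wrist','w27')
greens(f,s,.036)
```

```text
t 25.45 p [ 0.5482 -0.2624  0.1923] r [-1.571 -0.     1.615] F [0.1 1.6 0.6] w 0.0568 q [-0.13  0.27 -0.19 -0.   -1.11 -1.4 ]
roll 0.000 then off [-0.0103  0.0323 -0.0004]
px [437. 236.] rect c [ 601.5 -138.2] size [38.1 51.6] ang 9.7 circ 597.0 -138.7 r 28.5
px [312. 188.] rect c [ 550.  -272.8] size [80.7 52.1] ang 2.7 circ 549.9 -272.7 r 47.4
```

View pics/w27.png

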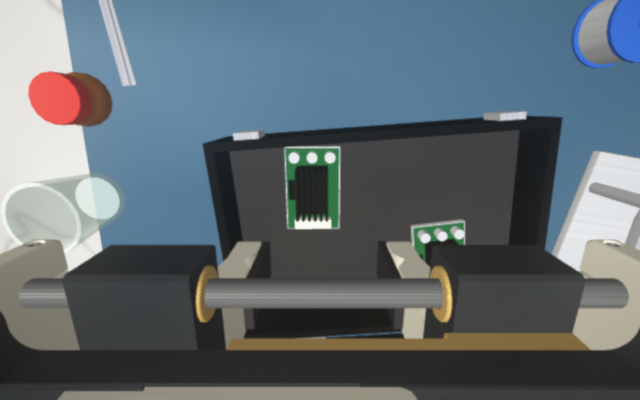

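{"api": "move_arm", "payload": {
  "jaw": [0.35,0.35,0.35,0.35,0.35],
  "offset": [
    [-0.0103,0.05,0],
    [0,0.05,0],
    [0,0.035,0],
    [0,0.011,0],
    [0,0,0]
  ],
  "roll": [0,0,0,0,0]
}}

```text
t: 26.12
eef_pos: [0.5482, -0.2711, 0.0464]
ee_rot: [-1.57, 0.0, 1.614]
force: [0.1, 0.2, 0.4]
width: 0.0572
```

{"api": "move_arm", "payload": {
  "jaw": [1,1,1,1,1],
  "offset": [
    [0,0,0],
    [0,0,0],
    [0,0,0],
    [0,-0.008,0],
    [0,-0.004,-0.015]
  ],
  "roll": [0,0,0,0,0]
}}

```text
t: 26.75
eef_pos: [0.5627, -0.2708, 0.0591]
ee_rot: [-1.571, -0.0, 1.613]
force: [-0.6, 0.4, -1.7]
width: 0.0296
```

Run:
```python
from h import *
s=st()
```

```text
t 26.75 p [ 0.5627 -0.2708  0.0591] r [-1.571 -0.     1.613] F [-0.6  0.4 -1.7] w 0.0296 q [-0.14  0.43 -0.3  -0.   -0.84 -1.39]
```

{"api": "move_arm", "payload": {
  "jaw": [1,1,1,0.4,0.4],
  "offset": [
    [0,0,-0.011],
    [0,0.007,0],
    [0,0.0045,0],
    [0,0,0],
    [0,0,0]
  ],
  "roll": [0,0,0,0,0]
}}

```text
t: 27.38
eef_pos: [0.5735, -0.2703, 0.0464]
ee_rot: [-1.57, -0.0, 1.614]
force: [-0.3, 0.4, -0.5]
width: 0.0444
```

{"api": "move_arm", "payload": {
  "jaw": [0.4,0.35,0.35,0.35,0.35],
  "offset": [
    [0,-0.02,0],
    [0,-0.05,0],
    [0,-0.06,-0.02],
    [0,-0.02,-0.03],
    [0,0,0]
  ],
  "roll": [0,0,0,0,0]
}}

```text
t: 28.0
eef_pos: [0.6258, -0.2683, 0.1976]
ee_rot: [-1.574, 0.001, 1.614]
force: [-0.6, 0.7, -2.4]
width: 0.0567
```

Run:
```python
from h import *
s=st()
s,f=shot('wrist','w28')
greens(f,s,.036)
```

```text
t 28.0 p [ 0.6258 -0.2683  0.1976] r [-1.574e+00  1.000e-03  1.614e+00] F [-0.6  0.7 -2.4] w 0.0567 q [-0.12  0.38 -0.02  0.   -1.17 -1.41]
px [448. 177.] rect c [ 622.7 -134.3] size [81.5 51.3] ang 9.6 circ 622.5 -134.6 r 47.2
px [324. 134.] rect c [ 575.6 -269. ] size [81.1 51.9] ang 2.4 circ 575.1 -268.9 r 47.1
```

View pics/w28.png

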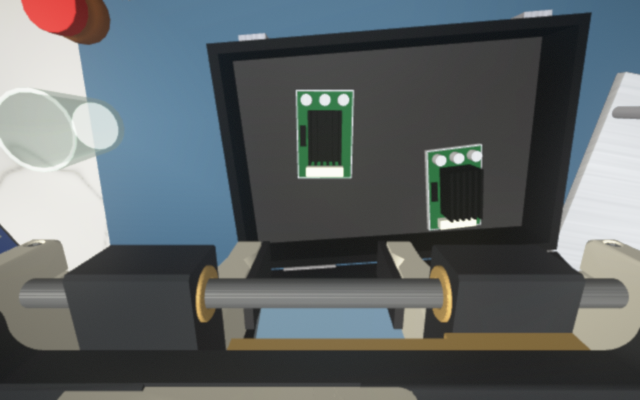

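Run:
```python
from h import *
s=st();goW([0.622,-0.1345,0.046],99.6)
```

```text
t 28.05 p [ 0.624  -0.268   0.1958] r [-1.571 -0.     1.614] F [-1.1  0.9 -0. ] w 0.0568 q [-0.12  0.38 -0.02 -0.   -1.17 -1.41]
roll -0.125 then off [ 0.1319  0.1498 -0.0203]
```

{"api": "move_arm", "payload": {
  "jaw": [0.4,0.4,0.4,0.4,0.4],
  "offset": [
    [0,0,0],
    [0.044,0,-0.007],
    [0.044,0,-0.007],
    [0.044,0.03,-0.006],
    [0,0.05,0]
  ],
  "roll": [-0.125,0,0,0,0]
}}

```text
t: 28.68
eef_pos: [0.6212, -0.1322, 0.1161]
ee_rot: [-1.573, 0.0, 1.742]
force: [0.6, -0.5, -0.1]
width: 0.0531
```

Run:
```python
from h import *
s=st();goW([0.622,-0.1345,0.046],99.6)
s,f=shot('wrist','w29')
greens(f,s,.036)
```

```text
t 28.68 p [ 0.6212 -0.1322  0.1161] r [-1.573  0.     1.742] F [ 0.6 -0.5 -0.1] w 0.0531 q [ 0.1   0.38 -0.22 -0.   -0.96 -1.5 ]
roll 0.003 then off [-0.0024  0.0701 -0.0004]
px [319. 207.] rect c [ 622.7 -134.8] size [81.7 51.6] ang 9.6 circ 622.6 -134.7 r 48.0
px [152. 100.] rect c [ 574.9 -269.6] size [81.8 51.4] ang 2.4 circ 574.8 -269.6 r 47.7
```

{"api": "move_arm", "payload": {
  "jaw": [0.4,0.4,0.4,1,1],
  "offset": [
    [-0.002,0.04,0],
    [0,0.03,0],
    [0,0,0],
    [0,0,0],
    [0,0,0]
  ],
  "roll": [0,0,0,0,0]
}}

```text
t: 29.35
eef_pos: [0.6225, -0.1368, 0.0478]
ee_rot: [-1.573, 0.0, 1.739]
force: [0.4, -0.0, 0.8]
width: 0.0384
```

{"api": "move_arm", "payload": {
  "jaw": [1,1,1,1,1],
  "offset": [
    [0,0,0],
    [0,-0.01,0],
    [0,0,0.024],
    [0,0,0.024],
    [0,0,0]
  ],
  "roll": [0,0,0,0,0]
}}

```text
t: 29.98
eef_pos: [0.5728, -0.1448, 0.0569]
ee_rot: [-1.57, -0.0, 1.738]
force: [-0.2, 0.4, -1.3]
width: 0.03
```

Run:
```python
from h import *
s=st()
```

```text
t 29.98 p [ 0.5728 -0.1448  0.0569] r [-1.57  -0.     1.738] F [-0.2  0.4 -1.3] w 0.03 q [ 0.08  0.38 -0.38 -0.   -0.8  -1.49]
```

{"api": "move_arm", "payload": {
  "jaw": [1,1,0.35,0.35,0.35],
  "offset": [
    [0,0.006,0],
    [0,0.003,0],
    [0,0,0],
    [0,0,0],
    [0,-0.03,0]
  ],
  "roll": [0,0,0,0,0]
}}

```text
t: 30.6
eef_pos: [0.5728, -0.1446, 0.0751]
ee_rot: [-1.566, -0.001, 1.738]
force: [0.0, 1.2, 0.8]
width: 0.0533
```

{"api": "move_arm", "payload": {
  "jaw": [0.35,0.35,0.35,0.35,0.35],
  "offset": [
    [0,-0.05,0],
    [0,-0.04,-0.03],
    [0,0,-0.03],
    [0,0,0],
    [0,0,0]
  ],
  "roll": [0,0,0,0,0]
}}

```text
t: 31.22
eef_pos: [0.6328, -0.1346, 0.1662]
ee_rot: [-1.569, -0.0, 1.738]
force: [1.5, -0.0, 0.3]
width: 0.0572
```

Run:
```python
from h import *
s=st()
s,f=shot('wrist','w30')
greens(f,s,.036)
goW([0.577,-0.143,.16],189.6)
```

```text
t 31.23 p [ 0.6328 -0.1346  0.1662] r [-1.569 -0.     1.738] F [ 1.5 -0.   0.3] w 0.0572 q [ 0.09  0.36 -0.13 -0.   -1.08 -1.49]
px [618. 181.] rect c [578.1 128.9] size [66.3 40.1] ang 25.0 circ 572.6 140.5 r 33.3
px [323. 128.] rect c [ 574.8 -143.7] size [81.8 51.9] ang 9.6 circ 574.8 -143.9 r 47.6
px [182. 102.] rect c [ 574.9 -269.5] size [81.5 51.6] ang 2.3 circ 574.8 -269.5 r 47.6
roll -1.571 then off [ 0.0562  0.0064 -0.0011]
```

View pics/w30.png

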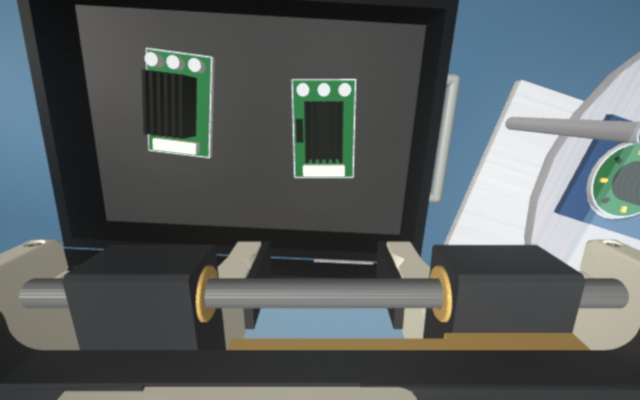

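{"api": "move_arm", "payload": {
  "jaw": [0.35,0.35,0.35,0.35,0.35],
  "offset": [
    [0,-0.01,0.058],
    [0,0,0],
    [0,0,0],
    [0,0,0],
    [0,0,0]
  ],
  "roll": [0,-0.1745,-0.1745,-0.1745,-0.1745]
}}

```text
t: 31.9
eef_pos: [0.5754, -0.1445, 0.1771]
ee_rot: [-1.571, -0.0, 2.442]
force: [0.0, 0.5, 0.1]
width: 0.0569
```

{"api": "move_arm", "payload": {
  "jaw": [0.35,0.35,0.35,0.35,0.35],
  "offset": [
    [0,0,0],
    [0,0,0],
    [0,0,0],
    [0,0,0],
    [0,0,0]
  ],
  "roll": [-0.1745,-0.1745,-0.1745,-0.1745,-0.1745]
}}

```text
t: 32.52
eef_pos: [0.5755, -0.1445, 0.177]
ee_rot: [-1.571, -0.001, -2.969]
force: [-0.7, 0.4, 0.4]
width: 0.0571
```

Run:
```python
from h import *
s=st()
s,f=shot('wrist','w31')
greens(f,s,.036)
goW([0.5748,-0.1437,.05],189.6)
```

```text
t 32.52 p [ 0.5755 -0.1445  0.177 ] r [-1.571e+00 -1.000e-03 -2.969e+00] F [-0.7  0.4  0.4] w 0.0571 q [ 0.08  0.26 -0.24 -0.   -1.07  0.09]
px [327. 191.] rect c [ 574.4 -142.9] size [81.2 51.4] ang 9.9 circ 574.7 -143.4 r 47.4
px [390.  42.] rect c [ 542.  -280.8] size [15.1 14.7] ang 1.0 circ 542.2 -281.0 r 9.9
px [347.  50.] rect c [ 574.8 -269.2] size [81.3 51.2] ang 2.3 circ 575.2 -268.9 r 47.3
roll 0.014 then off [ 0.0006  0.127  -0.0009]
```

View pics/w31.png

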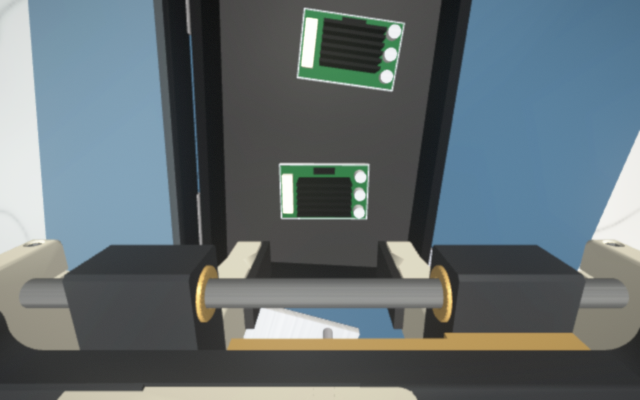

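{"api": "move_arm", "payload": {
  "jaw": [0.35,0.35,0.35,0.35,0.35],
  "offset": [
    [0,0.05,0],
    [0,0.05,0],
    [0,0.015,0],
    [0,0.006,0],
    [0,0,0]
  ],
  "roll": [0,0,0,0,0]
}}

```text
t: 33.2
eef_pos: [0.5772, -0.1444, 0.0573]
ee_rot: [-1.57, 0.002, -2.974]
force: [0.4, -0.1, 0.9]
width: 0.0571
```

Run:
```python
from h import *
s=st()
s,f=shot('wrist','w32')
```

```text
t 33.2 p [ 0.5772 -0.1444  0.0573] r [-1.570e+00  2.000e-03 -2.974e+00] F [ 0.4 -0.1  0.9] w 0.0571 q [ 0.08  0.39 -0.38  0.   -0.81  0.08]
```

View pics/w32.png

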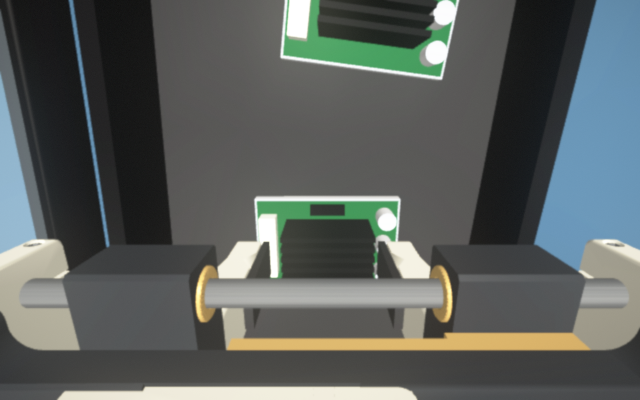

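{"api": "move_arm", "payload": {
  "jaw": [0.35,0.35,1,1,1],
  "offset": [
    [0,0.006,0],
    [0,0,0],
    [0,0,0],
    [0,0,0],
    [0,0,0]
  ],
  "roll": [0,0,0,0,0],
  "grip_force": 25
}}

```text
t: 33.88
eef_pos: [0.5762, -0.1443, 0.0503]
ee_rot: [-1.571, -0.0, -2.974]
force: [-1.0, 0.7, 2.6]
width: 0.0479
```

{"api": "move_arm", "payload": {
  "jaw": [1,1,1,1,1],
  "offset": [
    [0,-0.02,0],
    [0,-0.05,0],
    [0,-0.05,0],
    [0,-0.03,0],
    [0,0,0]
  ],
  "roll": [0,0,0,0,0]
}}

```text
t: 34.5
eef_pos: [0.5777, -0.1443, 0.2029]
ee_rot: [-1.57, 0.005, -2.974]
force: [-0.0, -1.1, -3.1]
width: 0.0478
```

Run:
```python
from h import *
s=st()
goW([0.54,0.223,.21],82.5)
s,f=shot('wrist','w33')
```

```text
t 34.5 p [ 0.5777 -0.1443  0.2029] r [-1.57   0.005 -2.974] F [-0.  -1.1 -3.1] w 0.0478 q [ 0.08  0.24 -0.21  0.   -1.11  0.08]
roll -1.272 then off [-0.3593 -0.0071 -0.0853]
```

View pics/w33.png

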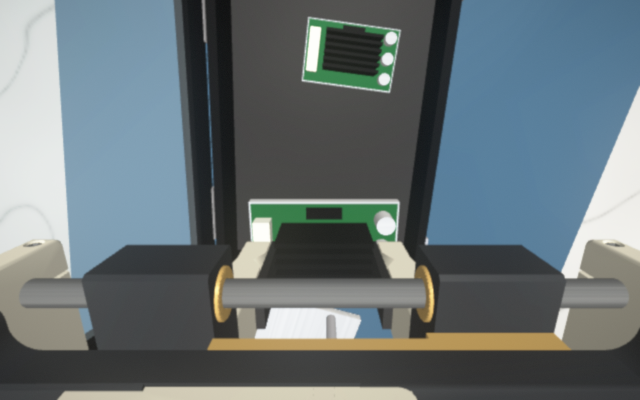

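{"api": "move_arm", "payload": {
  "jaw": [1,1,1,1,1],
  "offset": [
    [0,-0.01,0],
    [0,0,0],
    [0,0,0],
    [0,0,0],
    [0,0,0]
  ],
  "roll": [0.187,0.187,0.187,0.187,0.187]
}}

```text
t: 35.17
eef_pos: [0.5753, -0.1442, 0.208]
ee_rot: [-1.569, -0.003, 2.368]
force: [-0.4, -1.4, -1.0]
width: 0.0483
```

{"api": "move_arm", "payload": {
  "jaw": [1,1,1,1,1],
  "offset": [
    [0,0,0],
    [0,0,0],
    [0,0,0],
    [0,0,0],
    [0,0,0]
  ],
  "roll": [0.187,0.187,0.187,0.187,0.187]
}}

```text
t: 35.8
eef_pos: [0.5754, -0.1442, 0.208]
ee_rot: [-1.568, 0.0, 1.433]
force: [0.0, -0.2, -1.9]
width: 0.0477
```

Run:
```python
from h import *
s=st()
goW([0.54,0.223,.21],82.5)
```

```text
t 35.8 p [ 0.5754 -0.1442  0.208 ] r [-1.568  0.     1.433] F [ 0.  -0.2 -1.9] w 0.0477 q [ 0.08  0.24 -0.2  -0.   -1.14 -1.79]
roll -0.007 then off [ 0.3594 -0.002   0.083 ]
```

{"api": "move_arm", "payload": {
  "jaw": [1,1,1,1,1],
  "offset": [
    [0.06,0,0.014],
    [0.06,0,0.014],
    [0.06,0,0.014],
    [0.06,0,0.014],
    [0.06,0,0.014]
  ],
  "roll": [-0.007,0,0,0,0]
}}

```text
t: 36.42
eef_pos: [0.5433, 0.1637, 0.2084]
ee_rot: [-1.569, 0.001, 1.446]
force: [2.3, 0.8, -1.2]
width: 0.0475
```

{"api": "move_arm", "payload": {
  "jaw": [1,1,1],
  "offset": [
    [0.058,0,0.013],
    [0,0,0],
    [0,0,0]
  ],
  "roll": [0,0,0]
}}

```text
t: 36.8
eef_pos: [0.538, 0.2211, 0.2084]
ee_rot: [-1.569, 0.002, 1.447]
force: [-0.0, -1.0, -1.7]
width: 0.0474
```

Run:
```python
from h import *
s=st()
s,f=shot('wrist','w34')
nestmeas(f,s,(240,60,410,190))
cv2.imwrite('pics/w34c.png',cv2.resize(f['pixels'][60:290,170:480],None,fx=2.5,fy=2.5))
```

```text
t 36.8 p [0.538  0.2211 0.2084] r [-1.569  0.002  1.447] F [-0.  -1.  -1.7] w 0.0474 q [ 0.73  0.22 -0.22 -0.   -1.13 -2.42]
outer rect [482.1 231.5] [103.8  73.8] 82.1 ell [482.  231.5] [ 84.6 124.2]
hole rect [481.9 231.3] [90.8 61.4] 82.3 ell [481.8 231.2] [ 69.7 108.1]
outer rect [429.3 291.2] [44.5 12.3] 65.6 ell [434.1 298.4] [10.5 49.2]
outer rect [415.7 180.7] [13.4 42.7] 12.8 ell [418.7 173.9] [11.2 46.6]
```

View pics/w34c.png

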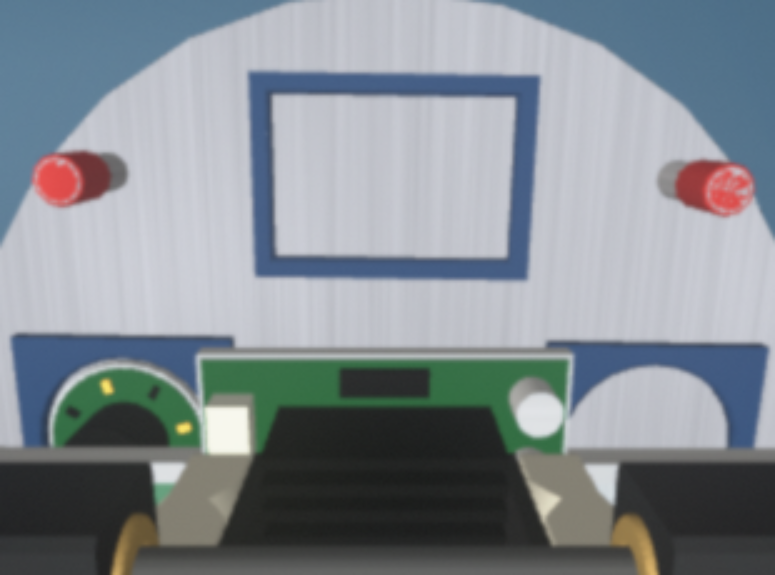

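```bash
cat >> h.py <<'E'
def handrect(f,s,dz,roi=(150,240),half=(.0408,.0258)):
    hsv=cv2.cvtColor(f['pixels'],cv2.COLOR_BGR2HSV)
    m=cv2.inRange(hsv,(45,60,25),(90,255,255)); m[:roi[0]]=0; m[roi[1]:]=0; m[:,:225]=0; m[:,425:]=0
    n,l,stt,c=cv2.connectedComponentsWithStats(m); k=1+np.argmax(stt[1:,4]); ys,xs=np.where(l==k)
    M=R.from_euler('xyz',s['ee_rot']).as_matrix()
    L=lambda uv:(p2w(f,s,uv,s['eef_pos'][2]-dz)-s['eef_pos'])@M
    cols=np.arange(xs.min()+12,xs.max()-12,4); top=L([(c,ys[xs==c].min()) for c in cols])
    a=np.polyfit(top[:,0],top[:,2],1)
    rows=np.arange(ys.min()+8,ys.max()-4,2)
    le=L([(xs[ys==r].min(),r) for r in rows]); ri=L([(xs[ys==r].max(),r) for r in rows])
    x=(np.median(le[:,0])+np.median(ri[:,0]))/2
    print('edge z at0 %.4f slope %.4f'%(a[1],a[0]),'left %.4f right %.4f'%(np.median(le[:,0]),np.median(ri[:,0])),'-> centre x %.4f z %.4f'%(x,np.polyval(a,x)-half[1]))
E
python3 - <<'E'
from h import *
s,f=shot('wrist','w35')
for d in (.013,.0143,.0155): handrect(f,s,d)
E
```

```text
edge z at0 0.0263 slope -0.0004 left -0.0286 right 0.0407 -> centre x 0.0061 z 0.0005
edge z at0 0.0259 slope -0.0004 left -0.0288 right 0.0410 -> centre x 0.0061 z 0.0001
edge z at0 0.0256 slope -0.0004 left -0.0290 right 0.0413 -> centre x 0.0062 z -0.0002
```

Run:
```python
from h import *
s=st()
goW([0.4817,0.2313,.090],82.2)
```

```text
t 36.9 p [0.5386 0.2202 0.2092] r [-1.570e+00  1.000e-03  1.445e+00] F [ 0.1  0.8 -1.4] w 0.0479 q [ 0.72  0.22 -0.22 -0.   -1.13 -2.42]
roll 0.010 then off [0.0033 0.1192 0.0579]
```

{"api": "move_arm", "payload": {
  "jaw": [1,1,1,1,1],
  "offset": [
    [0.0033,0,0.0579],
    [0,0.05,0],
    [0,0.05,0],
    [0,0.018,0],
    [0,0,0]
  ],
  "roll": [0.01,0,0,0,0]
}}

```text
t: 37.52
eef_pos: [0.4813, 0.2299, 0.0908]
ee_rot: [-1.569, 0.003, 1.434]
force: [-0.8, -0.8, -1.0]
width: 0.0475
```

{"api": "move_arm", "payload": {
  "jaw": [1],
  "offset": [
    [0,0,0]
  ],
  "roll": [0]
}}

```text
t: 37.65
eef_pos: [0.4827, 0.2315, 0.0931]
ee_rot: [-1.572, -0.001, 1.435]
force: [0.6, -0.0, -2.6]
width: 0.0478
```

Run:
```python
from h import *
s=st()
goW([0.4817,0.2313,.085],82.2)
s,f=shot('wrist','w36')
cv2.imwrite('pics/w36c.png',cv2.resize(f['pixels'][120:290,170:480],None,fx=2.5,fy=2.5))
```

```text
t 37.65 p [0.4827 0.2315 0.0931] r [-1.572e+00 -1.000e-03  1.435e+00] F [ 0.6 -0.  -2.6] w 0.0478 q [ 0.81  0.26 -0.47  0.   -0.84 -2.52]
roll 0.001 then off [-0.0004  0.0081  0.001 ]
```

View pics/w36c.png

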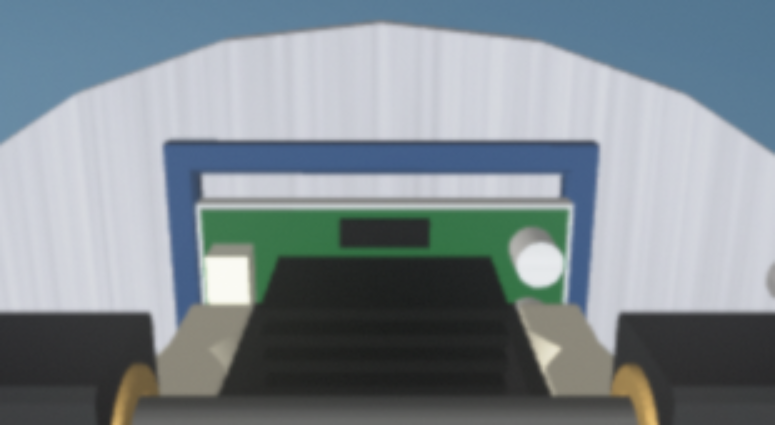

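{"api": "move_arm", "payload": {
  "jaw": [1,1,1,1,1],
  "offset": [
    [-0.0008,0.006,0.0008],
    [0,0.005,0],
    [0,0.003,0],
    [0,0.002,0],
    [0,0,0]
  ],
  "roll": [0,0,0,0,0]
}}

```text
t: 38.33
eef_pos: [0.4811, 0.2314, 0.0773]
ee_rot: [-1.571, -0.001, 1.437]
force: [-5.2, -0.4, 10.6]
width: 0.0482
```

Run:
```python
from h import *
s=st()
s,f=shot('wrist','w37')
cv2.imwrite('pics/w37c.png',cv2.resize(f['pixels'][120:290,170:480],None,fx=2.5,fy=2.5))
```

```text
t 38.33 p [0.4811 0.2314 0.0773] r [-1.571e+00 -1.000e-03  1.437e+00] F [-5.2 -0.4 10.6] w 0.0482 q [ 0.82  0.28 -0.49  0.   -0.8  -2.52]
```

View pics/w37c.png

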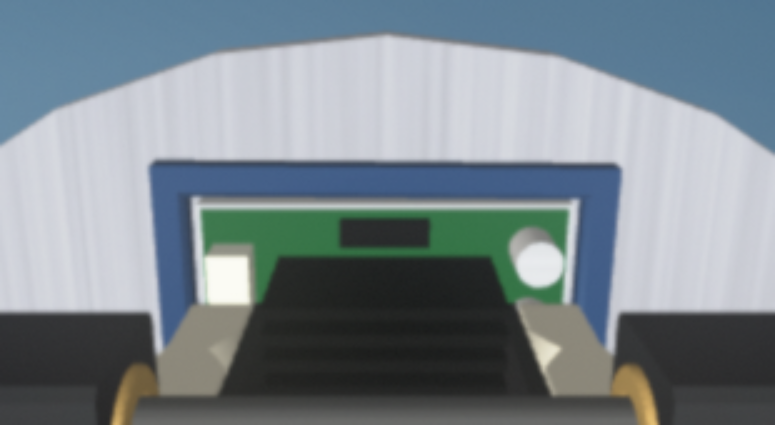

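{"api": "move_arm", "payload": {
  "jaw": [1,0.35,0.35,0.35,0.35],
  "offset": [
    [0,-0.001,0],
    [0,0,0],
    [0,0,0],
    [0,-0.04,0],
    [0,-0.06,-0.02]
  ],
  "roll": [0,0,0,0,0]
}}

```text
t: 39.0
eef_pos: [0.4991, 0.2276, 0.176]
ee_rot: [-1.568, 0.003, 1.437]
force: [2.2, 1.2, 0.9]
width: 0.0567
```

{"api": "move_arm", "payload": {
  "jaw": [0.35,0.35,0.35],
  "offset": [
    [0,-0.03,-0.035],
    [0,0,0],
    [0,0,0]
  ],
  "roll": [0,0,0]
}}

```text
t: 39.38
eef_pos: [0.5345, 0.2233, 0.2053]
ee_rot: [-1.569, 0.001, 1.435]
force: [-0.7, 0.1, 0.4]
width: 0.0566
```

Run:
```python
from h import *
s=st()
s,f=shot('wrist','w38'); greens(f,s,0.063)
nestmeas(f,s,(240,60,410,210))
cv2.imwrite('pics/w38c.png',cv2.resize(f['pixels'][60:260,170:480],None,fx=2.5,fy=2.5))
```

```text
t 39.38 p [0.5345 0.2233 0.2053] r [-1.569e+00  1.000e-03  1.435e+00] F [-0.7  0.1  0.4] w 0.0566 q [ 0.73  0.22 -0.23 -0.   -1.12 -2.44]
px [218. 229.] rect c [557.5 113.4] size [59.7 31.4] ang 86.4 circ 570.2 112.6 r 29.9
px [326. 135.] rect c [480.7 231.8] size [80.8 51. ] ang 82.4 circ 480.4 231.7 r 47.3
outer rect [481.9 231.5] [103.6  73.5] 82.1 ell [482.1 231.4] [ 84.3 123.8]
hole rect [481.9 231.2] [91.2 60.1] 82.2 ell [481.9 231.2] [ 69.2 108.5]
outer rect [425.4 282.2] [69.4 16.1] 68.1 ell [431.7 291.4] [13.8 75.6]
outer rect [413.8 198.6] [15.4 68.4] 5.8 ell [417.2 187.8] [13.2 74.6]
```

View pics/w38c.png

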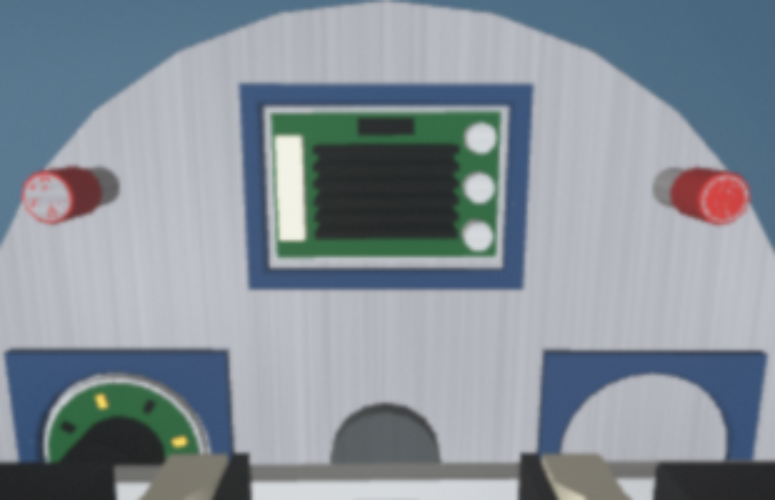

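Run:
```python
from h import *
goW([0.4947,0.3363,0.085],82.5)
```

```text
roll -0.004 then off [0.107  0.12   0.0539]
```

{"api": "move_arm", "payload": {
  "jaw": [0.4,0.4,0.4,0.4,0.4],
  "offset": [
    [0.05,0,0.054],
    [0.057,0,0],
    [0,0.04,0],
    [0,0.04,0],
    [0,0.036,0]
  ],
  "roll": [0,0,0,0,0]
}}

```text
t: 40.05
eef_pos: [0.5016, 0.3279, 0.0879]
ee_rot: [-1.569, 0.002, 1.437]
force: [0.5, 0.4, -0.0]
width: 0.0524
```

{"api": "move_arm", "payload": {
  "jaw": [0.72,0.72,0.72],
  "offset": [
    [0,0,0],
    [0,0,0],
    [0,0,0]
  ],
  "roll": [0,0,0]
}}

```text
t: 40.42
eef_pos: [0.5038, 0.3292, 0.0921]
ee_rot: [-1.572, -0.002, 1.437]
force: [0.6, 0.2, 0.5]
width: 0.0284
```

Run:
```python
from h import *
s=st();goW([0.4947,0.3363,0.085],82.5)
```

```text
t 40.42 p [0.5038 0.3292 0.0921] r [-1.572 -0.002  1.437] F [0.6 0.2 0.5] w 0.0284 q [ 0.9   0.36 -0.33  0.   -0.89 -2.61]
roll -0.003 then off [0.0058 0.0071 0.0099]
```

{"api": "move_arm", "payload": {
  "jaw": [0.72,0.72,0.72,0.72,0.72],
  "offset": [
    [0.006,0.006,0.01],
    [0,0,0],
    [-0.0179,0,0.0153],
    [-0.0201,0,0.0123],
    [-0.0217,0,0.009]
  ],
  "roll": [0,0,0,0,0]
}}

```text
t: 41.05
eef_pos: [0.4494, 0.2833, 0.085]
ee_rot: [-1.572, -0.004, 1.437]
force: [-3.9, 6.3, 1.8]
width: 0.0245
```

{"api": "move_arm", "payload": {
  "jaw": [0.72,0.72,0.72,0.72],
  "offset": [
    [-0.0229,0,0.0055],
    [-0.0235,0,0.0018],
    [-0.0235,0,-0.0018],
    [-0.0229,0,-0.0055]
  ],
  "roll": [0,0,0,0]
}}

```text
t: 41.55
eef_pos: [0.4371, 0.1879, 0.0845]
ee_rot: [-1.571, 0.0, 1.436]
force: [1.2, -0.6, -0.9]
width: 0.0247
```

{"api": "move_arm", "payload": {
  "jaw": [0.72,0.72,0.72,0.72,0.72],
  "offset": [
    [-0.0217,0,-0.009],
    [-0.0201,0,-0.0123],
    [-0.0179,0,-0.0153],
    [0,0,0],
    [0,0,0]
  ],
  "roll": [0,0,0,0,0]
}}

```text
t: 42.18
eef_pos: [0.4654, 0.1249, 0.0843]
ee_rot: [-1.571, 0.0, 1.435]
force: [-0.1, 0.1, 0.9]
width: 0.0244
```

Run:
```python
from h import *
s=st();goW([0.467,0.1261,0.085],82.5)
```

```text
t 42.17 p [0.4654 0.1249 0.0843] r [-1.571  0.     1.435] F [-0.1  0.1  0.9] w 0.0244 q [ 0.67  0.19 -0.59  0.   -0.79 -2.38]
roll -0.005 then off [ 0.0014 -0.0007 -0.0014]
```

{"api": "move_arm", "payload": {
  "jaw": [0.4,0.4,0.4,0.4,0.4],
  "offset": [
    [0,0,0],
    [0,-0.03,0],
    [0,-0.02,0],
    [0.05,0,0],
    [0.055,0,0]
  ],
  "roll": [0,0,0,0,0]
}}

```text
t: 42.8
eef_pos: [0.4797, 0.231, 0.1353]
ee_rot: [-1.572, -0.001, 1.436]
force: [0.7, -0.4, 0.1]
width: 0.0525
```

{"api": "move_arm", "payload": {
  "jaw": [0.4,0.4,0.4],
  "offset": [
    [0.055,0,0],
    [0.053,0,0],
    [0,0,0]
  ],
  "roll": [0,0,0]
}}

```text
t: 43.18
eef_pos: [0.494, 0.3404, 0.1337]
ee_rot: [-1.571, 0.0, 1.44]
force: [-0.9, 0.2, -0.8]
width: 0.0527
```

Run:
```python
from h import *
s=st();goW([0.4947,0.3363,0.085],82.5)
s,f=shot('wrist','w39')
```

```text
t 43.17 p [0.494  0.3404 0.1337] r [-1.571  0.     1.44 ] F [-0.9  0.2 -0.8] w 0.0527 q [ 0.93  0.31 -0.28  0.   -0.98 -2.63]
roll 0.000 then off [-0.0039  0.0487 -0.0013]
```

View pics/w39.png

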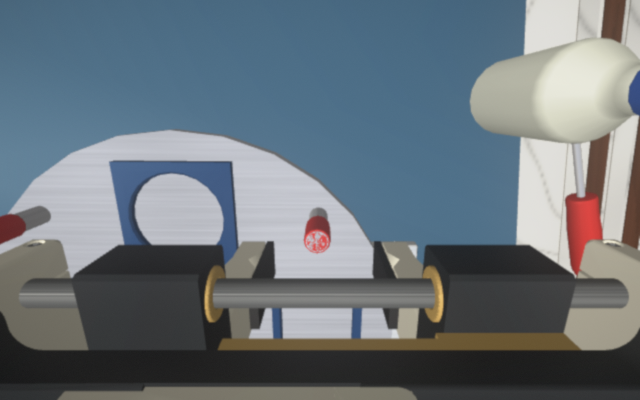

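The empty round nest is at the front now, so the turn worked. The peg is between the jaws, so I'll turn again the same way.

{"api": "move_arm", "payload": {
  "jaw": [0.4,0.4,0.72,0.72,0.72],
  "offset": [
    [-0.0035,0.025,-0.001],
    [0,0.023,0],
    [0,0,0],
    [0,0,0],
    [0,0,0]
  ],
  "roll": [0,0,0,0,0]
}}

```text
t: 43.85
eef_pos: [0.4951, 0.3333, 0.0877]
ee_rot: [-1.572, -0.002, 1.436]
force: [0.7, -0.4, 0.2]
width: 0.0289
```

Run:
```python
from h import *
s=st();goW([0.4947,0.3363,0.085],82.5)
```

```text
t 43.85 p [0.4951 0.3333 0.0877] r [-1.572 -0.002  1.436] F [ 0.7 -0.4  0.2] w 0.0289 q [ 0.92  0.35 -0.34  0.   -0.87 -2.63]
roll -0.004 then off [0.0029 0.0027 0.0008]
```

{"api": "move_arm", "payload": {
  "jaw": [0.72,0.72,0.72,0.72,0.72],
  "offset": [
    [0.003,0.0025,0.001],
    [-0.0179,0,0.0153],
    [-0.0201,0,0.0123],
    [-0.0217,0,0.009],
    [-0.0229,0,0.0055]
  ],
  "roll": [0,0,0,0,0]
}}

```text
t: 44.48
eef_pos: [0.4411, 0.2613, 0.0846]
ee_rot: [-1.572, -0.003, 1.437]
force: [-2.3, 4.4, 0.5]
width: 0.0248
```

{"api": "move_arm", "payload": {
  "jaw": [0.72,0.72,0.72],
  "offset": [
    [-0.0235,0,0.0018],
    [-0.0235,0,-0.0018],
    [-0.0229,0,-0.0055]
  ],
  "roll": [0,0,0]
}}

```text
t: 44.85
eef_pos: [0.4372, 0.1883, 0.084]
ee_rot: [-1.571, 0.0, 1.436]
force: [0.5, -0.1, -0.0]
width: 0.0245
```

{"api": "move_arm", "payload": {
  "jaw": [0.72,0.72,0.72,0.72,0.72],
  "offset": [
    [-0.0217,0,-0.009],
    [-0.0201,0,-0.0123],
    [-0.0179,0,-0.0153],
    [0,0,0],
    [0,0,0]
  ],
  "roll": [0,0,0,0,0]
}}

```text
t: 45.48
eef_pos: [0.4655, 0.1251, 0.0838]
ee_rot: [-1.571, 0.0, 1.435]
force: [0.3, 0.1, 0.2]
width: 0.0248
```

{"api": "move_arm", "payload": {
  "jaw": [0.35,0.35,0.35,0.35,0.35],
  "offset": [
    [0,0,0],
    [0,-0.03,0],
    [0,-0.05,0],
    [-0.06,-0.03,0],
    [-0.06,0,0]
  ],
  "roll": [0,0,0,-0.17,-0.17]
}}

```text
t: 46.1
eef_pos: [0.4612, 0.015, 0.1946]
ee_rot: [-1.576, -0.001, 1.772]
force: [1.5, -0.2, -0.6]
width: 0.0569
```

Run:
```python
from h import *
s=st();goW([0.5748,-0.2695,0.2],182.4)
_,f=shot('top','t40'); look(f,['rect_1','round_1'],n=3); look(f,['nest_rect_a','nest_round_a'],n=3)
```

```text
t 46.1 p [0.4612 0.015  0.1946] r [-1.576e+00 -1.000e-03  1.772e+00] F [ 1.5 -0.2 -0.6] w 0.0569 q [ 0.46  0.02 -0.49  0.   -1.05 -1.83]
roll -1.411 then off [-0.1016 -0.0054  0.289 ]
rect_1 [([0.577, -0.274, 0.032], 0.76)]
round_1 [([0.576, -0.271, 0.029], 0.61)]
nest_rect_a [([0.478, 0.233, 0.054], 0.69)]
nest_round_a [([0.602, 0.32, 0.053], 0.79), ([0.569, 0.112, 0.06], 0.6), ([0.586, -0.203, -0.002], 0.52)]
```

View pics/t40.png

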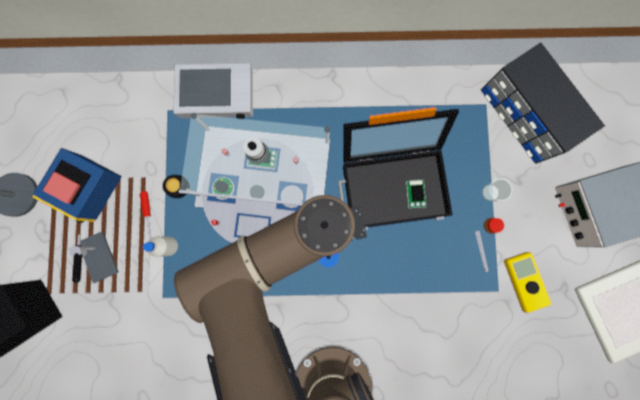

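{"api": "move_arm", "payload": {
  "jaw": [0.35,0.35,0.35,0.35,0.35],
  "offset": [
    [0,0,0],
    [0,0,0],
    [0,0,0],
    [0,0,0],
    [0,0,0]
  ],
  "roll": [-0.1764,-0.1764,-0.1764,-0.1764,-0.1764]
}}

```text
t: 46.98
eef_pos: [0.4603, 0.0162, 0.1915]
ee_rot: [-1.57, -0.0, 2.652]
force: [-0.6, 0.3, 0.5]
width: 0.0568
```

{"api": "move_arm", "payload": {
  "jaw": [0.35,0.35,0.35,0.35,0.35],
  "offset": [
    [0,0,0],
    [0,0,0],
    [0,0,0],
    [-0.02,0,0.058],
    [-0.02,0,0.058]
  ],
  "roll": [-0.1764,-0.1764,-0.1764,0,0]
}}

```text
t: 47.6
eef_pos: [0.5054, -0.0988, 0.192]
ee_rot: [-1.571, 0.001, -3.104]
force: [0.4, 1.1, 1.2]
width: 0.0571
```

{"api": "move_arm", "payload": {
  "jaw": [0.35,0.35,0.35,0.35],
  "offset": [
    [-0.02,0,0.058],
    [-0.02,0,0.058],
    [-0.02,0,0.05],
    [0,0,0]
  ],
  "roll": [0,0,0,0]
}}

```text
t: 48.1
eef_pos: [0.5709, -0.2654, 0.1899]
ee_rot: [-1.571, -0.002, -3.111]
force: [0.0, 0.2, -0.4]
width: 0.0565
```

Run:
```python
from h import *
s=st()
s,f=shot('wrist','w41'); greens(f,s,.036)
goW([0.5748,-0.2695,0.05],182.4)
```

```text
t 48.1 p [ 0.5709 -0.2654  0.1899] r [-1.571e+00 -2.000e-03 -3.111e+00] F [ 0.   0.2 -0.4] w 0.0565 q [-0.13  0.31 -0.14  0.   -1.12  0.16]
px [324. 185.] rect c [ 574.7 -268.8] size [81.7 51.7] ang 1.9 circ 574.9 -268.9 r 47.5
roll -0.011 then off [-0.0044  0.1402  0.0059]
```

View pics/w41.png

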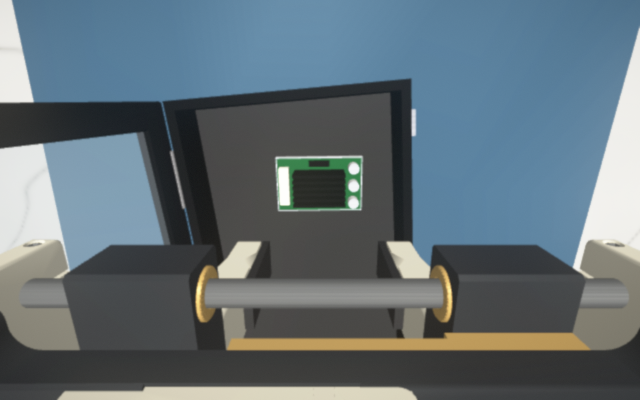

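{"api": "move_arm", "payload": {
  "jaw": [0.35,0.35,0.35,0.35,0.35],
  "offset": [
    [-0.004,0.03,0.0045],
    [0,0.05,0],
    [0,0.045,0],
    [0,0.013,0],
    [0,0,0]
  ],
  "roll": [-0.008,0,0,0,0]
}}

```text
t: 48.78
eef_pos: [0.5741, -0.267, 0.054]
ee_rot: [-1.571, -0.001, -3.099]
force: [-0.8, -0.0, 1.4]
width: 0.0567
```

Run:
```python
from h import *
s=st()
goW([0.5748,-0.2692,0.05],182.2)
```

```text
t 48.77 p [ 0.5741 -0.267   0.054 ] r [-1.571e+00 -1.000e-03 -3.099e+00] F [-0.8 -0.   1.4] w 0.0567 q [-0.13  0.44 -0.29  0.   -0.84  0.17]
roll 0.004 then off [-0.0006  0.004   0.0022]
```

{"api": "move_arm", "payload": {
  "jaw": [0.35,0.35,1,1,1],
  "offset": [
    [-0.0005,0.004,0.002],
    [0,0,0],
    [0,0,0],
    [0,0,0],
    [0,0,0]
  ],
  "roll": [0,0,0,0,0],
  "grip_force": 25
}}

```text
t: 49.4
eef_pos: [0.5747, -0.2703, 0.0507]
ee_rot: [-1.57, 0.001, -3.1]
force: [-1.7, 1.5, 6.5]
width: 0.0475
```

{"api": "move_arm", "payload": {
  "jaw": [1,1,1,1,1],
  "offset": [
    [0,-0.02,0],
    [0,-0.05,0],
    [0,-0.05,0],
    [0,-0.04,0],
    [0,0,0]
  ],
  "roll": [0,0,0,0.187,0.187]
}}

```text
t: 50.02
eef_pos: [0.5758, -0.2706, 0.2136]
ee_rot: [-1.571, 0.006, 2.803]
force: [-0.0, -0.8, -2.7]
width: 0.0478
```

Run:
```python
from h import *
s=st()
goW([0.54,0.223,.21],82.4)
```

```text
t 50.02 p [ 0.5758 -0.2706  0.2136] r [-1.571  0.006  2.803] F [-0.  -0.8 -2.7] w 0.0478 q [-0.13  0.3  -0.1   0.   -1.16 -0.21]
roll 1.365 then off [0.4845 0.0036 0.1008]
```

{"api": "move_arm", "payload": {
  "jaw": [1,1,1,1,1],
  "offset": [
    [0,0,0],
    [0,0,0],
    [0,0,0],
    [0,0,0],
    [0,0,0]
  ],
  "roll": [0.1706,0.1706,0.1706,0.1706,0.1706]
}}

```text
t: 50.65
eef_pos: [0.5737, -0.2699, 0.209]
ee_rot: [-1.57, -0.001, 1.95]
force: [0.8, 1.1, -2.5]
width: 0.0477
```

{"api": "move_arm", "payload": {
  "jaw": [1,1,1,1,1],
  "offset": [
    [0,0,0],
    [0,0,0],
    [0,0,0],
    [0.06,0,0.0125],
    [0.06,0,0.0125]
  ],
  "roll": [0.1706,0.1706,0.1706,0,0]
}}

```text
t: 51.28
eef_pos: [0.5638, -0.1471, 0.2087]
ee_rot: [-1.569, -0.0, 1.441]
force: [1.5, -0.3, -2.3]
width: 0.0478
```

{"api": "move_arm", "payload": {
  "jaw": [1,1,1,1,1],
  "offset": [
    [0.06,0,0.0125],
    [0.06,0,0.0125],
    [0.06,0,0.0125],
    [0.06,0,0.0125],
    [0.06,0,0.0125]
  ],
  "roll": [0,0,0,0,0]
}}

```text
t: 51.9
eef_pos: [0.5397, 0.1594, 0.2095]
ee_rot: [-1.57, 0.0, 1.444]
force: [1.6, 0.2, -1.9]
width: 0.0478
```

Run:
```python
from h import *
s=st()
goW([0.54,0.223,.21],82.4)
```

```text
t 51.9 p [0.5397 0.1594 0.2095] r [-1.57   0.     1.444] F [ 1.6  0.2 -1.9] w 0.0478 q [ 0.63  0.19 -0.26 -0.   -1.12 -2.33]
roll 0.006 then off [ 0.0631 -0.0005  0.0081]
```

{"api": "move_arm", "payload": {
  "jaw": [1,1,1],
  "offset": [
    [0.06,0,0.004],
    [0,0,0],
    [0,0,0]
  ],
  "roll": [0.006,0,0]
}}

```text
t: 52.28
eef_pos: [0.5436, 0.2176, 0.209]
ee_rot: [-1.569, 0.001, 1.439]
force: [0.9, -0.5, -2.3]
width: 0.0478
```

Run:
```python
from h import *
s=st()
s,f=shot('wrist','w44')
nestmeas(f,s,(240,60,410,190))
handrect(f,s,.0145)
goW([0.4818,0.2313,.090],82.2,s)
cv2.imwrite('pics/w44c.png',cv2.resize(f['pixels'][60:290,170:480],None,fx=2.5,fy=2.5))
```

```text
t 52.27 p [0.5436 0.2176 0.209 ] r [-1.569e+00  1.000e-03  1.439e+00] F [ 0.9 -0.5 -2.3] w 0.0478 q [ 0.71  0.23 -0.22 -0.   -1.13 -2.42]
outer rect [482.1 231.5] [104.1  73. ] 82.4 ell [482.  231.4] [ 84.6 123.8]
hole rect [481.6 231.2] [91.  60.5] 82.4 ell [481.8 231. ] [ 69.5 108.3]
edge z at0 0.0253 slope -0.0005 left -0.0288 right 0.0411 -> centre x 0.0061 z -0.0005
roll 0.004 then off [0.0052 0.119  0.0631]
```

View pics/w44c.png

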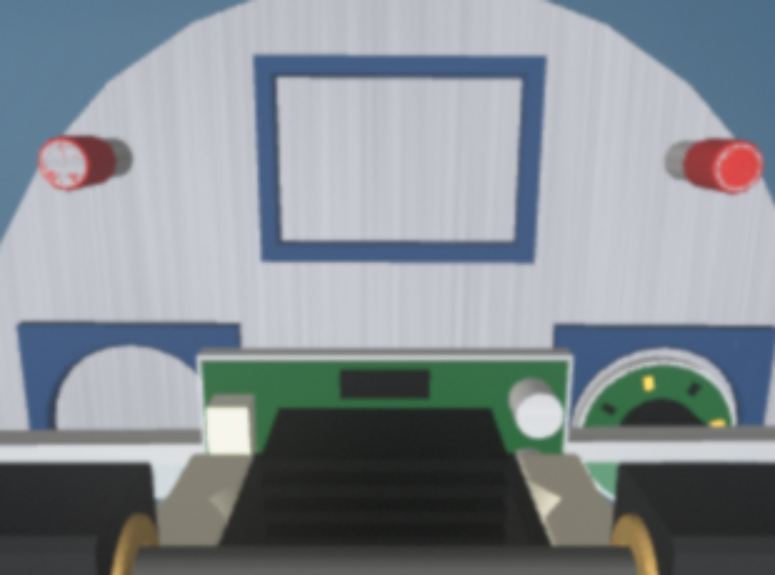

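{"api": "move_arm", "payload": {
  "jaw": [1,1,1,1,1],
  "offset": [
    [0.005,0,0.0625],
    [0,0.05,0],
    [0,0.05,0],
    [0,0.018,0],
    [0,0,0]
  ],
  "roll": [0.004,0,0,0,0]
}}

```text
t: 52.95
eef_pos: [0.4826, 0.2288, 0.0907]
ee_rot: [-1.569, 0.003, 1.432]
force: [-0.8, -0.7, -1.5]
width: 0.0479
```

{"api": "move_arm", "payload": {
  "jaw": [1],
  "offset": [
    [0,0,0]
  ],
  "roll": [0]
}}

```text
t: 53.08
eef_pos: [0.484, 0.2306, 0.093]
ee_rot: [-1.572, -0.001, 1.433]
force: [0.5, -0.1, -1.5]
width: 0.0475
```

Run:
```python
from h import *
s=st()
goW([0.482,0.2311,.0773],82.3)
s,f=shot('wrist','w46')
cv2.imwrite('pics/w46c.png',cv2.resize(f['pixels'][120:290,170:480],None,fx=2.5,fy=2.5))
```

```text
t 53.08 p [0.484  0.2306 0.093 ] r [-1.572e+00 -1.000e-03  1.433e+00] F [ 0.5 -0.1 -1.5] w 0.0475 q [ 0.81  0.26 -0.47  0.   -0.84 -2.52]
roll -0.003 then off [0.0002 0.0157 0.0021]
```

View pics/w46c.png

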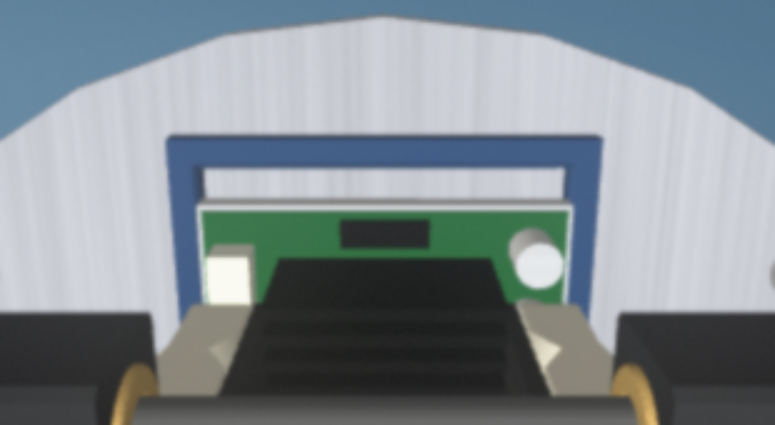

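{"api": "move_arm", "payload": {
  "jaw": [1,1,1,1,1],
  "offset": [
    [0,0.006,0.0015],
    [0,0.005,0],
    [0,0.003,0],
    [0,0.002,0],
    [0,0,0]
  ],
  "roll": [0,0,0,0,0]
}}

```text
t: 53.75
eef_pos: [0.4817, 0.2314, 0.0775]
ee_rot: [-1.571, -0.0, 1.435]
force: [-8.5, -0.8, 16.8]
width: 0.0477
```

Run:
```python
from h import *
s=st()
s,f=shot('wrist','w47')
cv2.imwrite('pics/w47c.png',cv2.resize(f['pixels'][120:290,170:480],None,fx=2.5,fy=2.5))
```

```text
t 53.75 p [0.4817 0.2314 0.0775] r [-1.571 -0.     1.435] F [-8.5 -0.8 16.8] w 0.0477 q [ 0.82  0.28 -0.49  0.   -0.8  -2.52]
```

View pics/w47c.png

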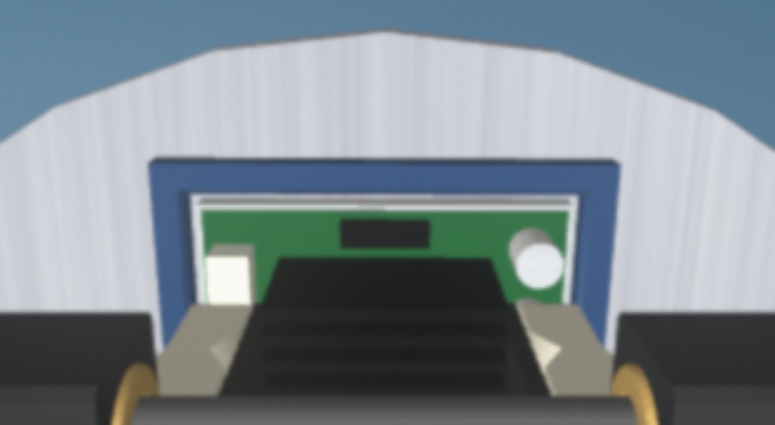

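Seated height reached, with even gaps all round. Releasing and checking.

{"api": "move_arm", "payload": {
  "jaw": [1,0.35,0.35,0.35,0.35],
  "offset": [
    [0,-0.002,0],
    [0,0,0],
    [0,0,0],
    [0,-0.04,0],
    [0,-0.06,-0.02]
  ],
  "roll": [0,0,0,0,0]
}}

```text
t: 54.42
eef_pos: [0.4999, 0.2276, 0.1767]
ee_rot: [-1.568, 0.003, 1.435]
force: [0.9, 2.0, -0.4]
width: 0.0569
```

{"api": "move_arm", "payload": {
  "jaw": [0.35,0.35,0.35],
  "offset": [
    [0,-0.03,-0.035],
    [0,0,0],
    [0,0,0]
  ],
  "roll": [0,0,0]
}}

```text
t: 54.8
eef_pos: [0.5352, 0.2231, 0.206]
ee_rot: [-1.569, 0.001, 1.433]
force: [-0.3, 0.4, -0.2]
width: 0.0573
```

Run:
```python
from h import *
s=st()
s,f=shot('wrist','w48'); greens(f,s,0.063)
nestmeas(f,s,(240,60,410,210))
cv2.imwrite('pics/w48c.png',cv2.resize(f['pixels'][60:260,170:480],None,fx=2.5,fy=2.5))
_,f=shot('scene','s48'); look(f,['lid_lip','round_1','rect_1'],n=3)
cv2.imwrite('pics/s48c.png',cv2.resize(f['pixels'][110:310,190:430],None,fx=3.2,fy=3))
```

```text
t 54.8 p [0.5352 0.2231 0.206 ] r [-1.569e+00  1.000e-03  1.433e+00] F [-0.3  0.4 -0.2] w 0.0573 q [ 0.73  0.22 -0.23 -0.   -1.12 -2.44]
px [321. 319.] rect c [684.  201.3] size [80.6 34.7] ang 82.1 circ 673.6 202.7 r 40.5
px [431. 230.] rect c [588.1 323.5] size [58.7 27.7] ang 82.1 circ 598.6 322.1 r 29.4
px [329. 135.] rect c [482.1 231.8] size [81.1 50.3] ang 82.1 circ 482.0 231.6 r 47.5
outer rect [482.2 231.5] [103.7  72.7] 82.1 ell [482.  231.5] [ 84.3 123.8]
hole rect [481.8 231.3] [91.  60.1] 82.1 ell [481.8 231.2] [ 69.3 108.7]
outer rect [426.5 284.8] [64.3 15.3] 67.5 ell [432.6 294. ] [13.1 70.4]
outer rect [414.  196.1] [14.8 63.2] 6.2 ell [417.3 185.6] [12.6 69.5]
lid_lip [([0.752, -0.186, 0.29], 0.61), ([0.584, -0.208, -0.0], 0.58)]
round_1 []
rect_1 []
```

View pics/w48c.png

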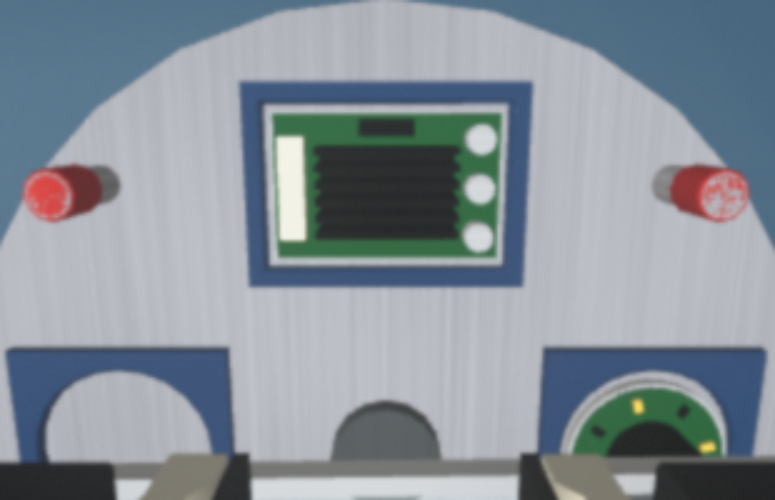

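View pics/s48c.png

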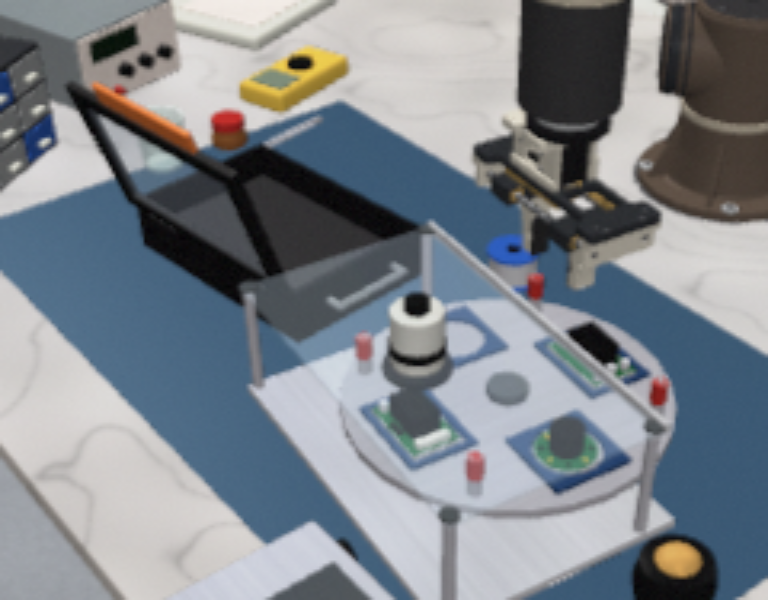

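{"api": "move_arm", "payload": {
  "jaw": [0.35,0.35,0.35,0.35,0.35],
  "offset": [
    [-0.05,-0.05,0],
    [-0.06,-0.03,0.01],
    [-0.06,0,0.02],
    [-0.06,0,0.03],
    [0,0,0]
  ],
  "roll": [0,0,0,0,0]
}}

```text
t: 55.68
eef_pos: [0.4479, 0.0162, 0.2795]
ee_rot: [-1.572, -0.001, 1.432]
force: [0.6, 0.1, 0.2]
width: 0.0571
```

Run:
```python
from h import *
s=st()
_,f=shot('top','t50'); look(f,['case','lid_lip','round_1','rect_1'],n=3)
look(f,['solder_spool','flux_jar','cleaner_bottle','tweezers','screwdriver','tip_cleaner','swab_cup'],n=1)
greens(f,s,.063,60)
for n in ['a','b','c','d']: pass
from scipy.spatial.transform import Rotation
print('nests',[stw(*p).round(4) for p in [(-.105,0),(.105,0),(0,.105),(0,-.105)]])
cv2.imwrite('pics/t50c.png',cv2.resize(f['pixels'][90:270,150:480],None,fx=2.4,fy=2.4))
```

```text
t 55.67 p [0.4479 0.0162 0.2795] r [-1.572e+00 -1.000e-03  1.432e+00] F [0.6 0.1 0.2] w 0.0571 q [ 0.48 -0.06 -0.37 -0.   -1.26 -2.19]
case [([0.59, -0.202, -0.003], 0.87)]
lid_lip [([0.746, -0.186, 0.291], 0.64)]
round_1 []
rect_1 [([0.484, 0.229, 0.058], 0.71)]
solder_spool []
flux_jar [([0.471, -0.512, -0.005], 0.74)]
cleaner_bottle [([0.43, 0.503, 0.002], 0.7)]
tweezers [([0.397, -0.469, 0.001], 0.74)]
screwdriver [([0.519, 0.572, 0.001], 0.78)]
tip_cleaner [([0.61, 0.481, -0.0], 0.93)]
swab_cup [([0.578, -0.514, 0.001], 0.65)]
px [250. 225.] rect c [481.7 233.2] size [81.  51.7] ang 82.5 circ 482.8 231.0 r 43.3
px [222. 186.] rect c [605.8 323.1] size [49.3 54.5] ang 0.4 circ 604.4 321.6 r 29.5
nests [array([0.4819, 0.2311]), array([0.6901, 0.2037]), array([0.5997, 0.3215]), array([0.5723, 0.1133])]
```

View pics/t50c.png

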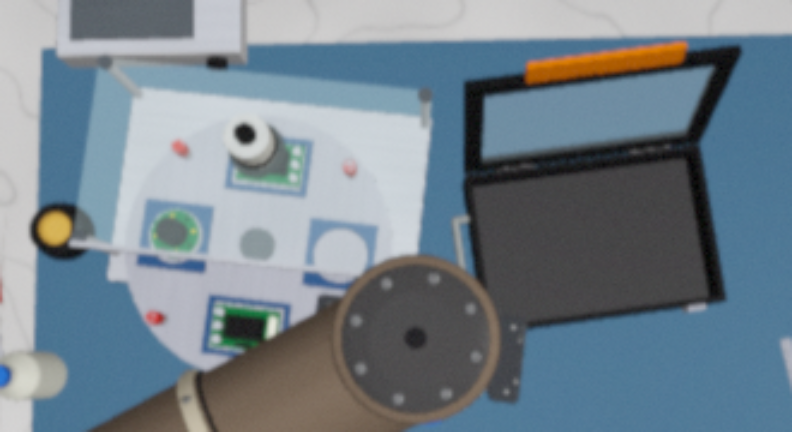

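Run:
```python
from h import *
f=cv2.imread('pics/t50.png'); cv2.imwrite('pics/t50d.png',cv2.resize(f[165:210,195:250],None,fx=12,fy=12,interpolation=cv2.INTER_CUBIC))
goW([*stw(.06,.105),.28],82.4)
```

```text
roll -0.004 then off [ 0.3198 -0.0012 -0.168 ]
```

View pics/t50d.png

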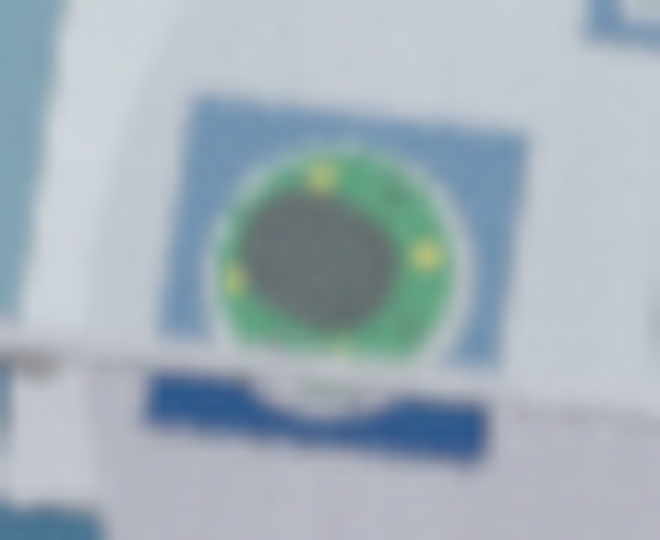

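{"api": "move_arm", "payload": {
  "jaw": [0.35,0.35,0.35,0.35,0.35],
  "offset": [
    [0.054,-0.01,-0.028],
    [0.054,0,-0.028],
    [0.054,0,-0.028],
    [0.054,0,-0.028],
    [0.054,0,-0.028]
  ],
  "roll": [0,0,0,0,0]
}}

```text
t: 56.9
eef_pos: [0.6269, 0.2689, 0.2887]
ee_rot: [-1.571, 0.0, 1.434]
force: [0.8, -0.0, 1.6]
width: 0.057
```

{"api": "move_arm", "payload": {
  "jaw": [0.35,0.35,0.35],
  "offset": [
    [0.05,0,-0.028],
    [0,0,0],
    [0,0,0]
  ],
  "roll": [0,0,0]
}}

```text
t: 57.28
eef_pos: [0.6603, 0.3129, 0.2878]
ee_rot: [-1.57, 0.001, 1.434]
force: [-0.2, -0.6, 0.8]
width: 0.057
```

Run:
```python
from h import *
s=st()
s,f=shot('wrist','w52'); greens(f,s,0.063)
```

```text
t 57.27 p [0.6603 0.3129 0.2878] r [-1.570e+00  1.000e-03  1.434e+00] F [-0.2 -0.6  0.8] w 0.057 q [ 0.71  0.43  0.25  0.   -1.4  -2.42]
px [245. 205.] rect c [691.5 200.1] size [80.4 49.8] ang 82.2 circ 692.1 199.9 r 46.7
px [323. 125.] rect c [603.  320.6] size [58.  58.4] ang 82.1 circ 602.7 320.8 r 29.7
px [235.  31.] rect c [484.5 231.4] size [80.9 44.7] ang 82.1 circ 484.3 231.3 r 45.7
```

View pics/w52.png

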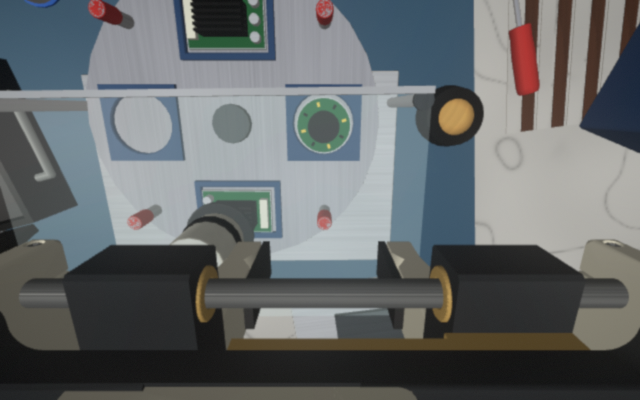

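Run:
```python
from h import *
s=arm.get_state(); f=arm.grab_frame('wrist')
sub=f['pixels'][90:166,282:366].astype(int); print(sub[10,8],sub[40,6],sub[40,20],sub[2,40])
for thr in (35,25,20):
    m=((f['pixels'][:,:,0].astype(int)-f['pixels'][:,:,2])>thr).astype(np.uint8)
    m[:98]=0;m[165:]=0;m[:,:282]=0;m[:,366:]=0
    cs,h=cv2.findContours(m,cv2.RETR_CCOMP,cv2.CHAIN_APPROX_NONE)
    for c,hh in zip(cs,h[0]):
        if cv2.contourArea(c)<500: continue
        W=p2w(f,s,c[:,0].astype(float),.063)[:,:2]*1000; r=cv2.minAreaRect(W.astype(np.float32)); e=cv2.fitEllipse(W.astype(np.float32))
        print(thr,hh[3],np.round(r[0],1),np.round(r[1],1),round(r[2],1),np.round(e[0],1),np.round(e[1],1))
greens(f,s,.063)
cv2.imwrite('pics/w53c.png',cv2.resize(f['pixels'][80:175,270:375],None,fx=6,fy=6,interpolation=cv2.INTER_CUBIC))
```

```text
[140 119  98] [141 119  98] [117 185 192] [172 169 166]
35 -1 [607.5 320.2] [84.5 69.2] 82.1 [604.4 320.5] [85.6 88.9]
25 -1 [608. 320.] [86.1 70.4] 82.1 [605.2 320.3] [86.3 90.7]
20 -1 [608.1 320.1] [86.8 70.4] 82.1 [605.6 320.4] [85.7 91.6]
px [249. 205.] rect c [692.  200.4] size [80.2 49.9] ang 82.1 circ 691.7 200.3 r 46.6
px [323. 124.] rect c [602.7 320.9] size [59.  57.4] ang 82.1 circ 602.6 320.9 r 29.7
px [235.  31.] rect c [484.5 231.5] size [80.8 44.8] ang 82.1 circ 484.8 231.3 r 45.6
```

View pics/w53c.png

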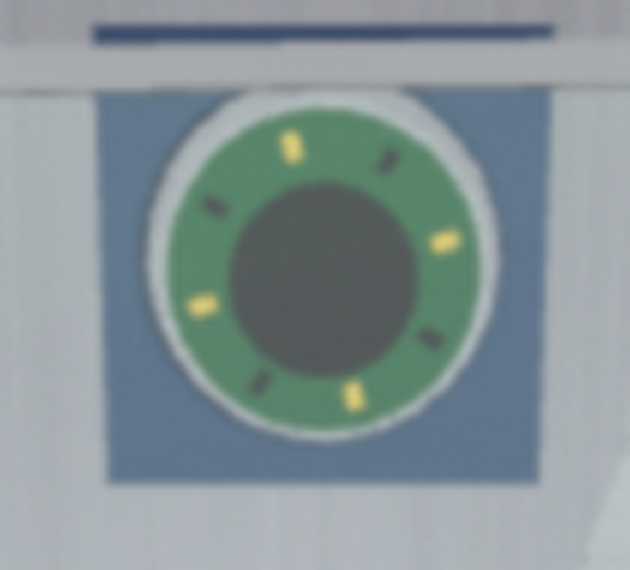

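Run:
```python
from h import *
s=arm.get_state(); f=arm.grab_frame('wrist')
g=cv2.cvtColor(f['pixels'],cv2.COLOR_BGR2HSV)
m=((g[:,:,2]<105)&(g[:,:,1]<60)).astype(np.uint8); m[:100]=0;m[155:]=0;m[:,:290]=0;m[:,360:]=0
m=cv2.morphologyEx(m,cv2.MORPH_OPEN,np.ones((5,5)))
cs,_=cv2.findContours(m,cv2.RETR_EXTERNAL,cv2.CHAIN_APPROX_NONE); c=max(cs,key=cv2.contourArea)
for z in (.093,.063):
    W=p2w(f,s,c[:,0].astype(float),z)[:,:2]*1000; e=cv2.fitEllipse(W.astype(np.float32)); print(z,np.round(e[0],1),np.round(e[1],1))
greens(f,s,.063,1000)
```

```text
0.093 [602.6 320.9] [31.9 32.1]
0.063 [604.2 320.6] [34.5 34.9]
px [323. 124.] rect c [602.6 320.7] size [58.6 58.9] ang 69.2 circ 602.6 320.9 r 29.8
px [236.  31.] rect c [484.5 231.6] size [80.6 44.9] ang 82.1 circ 484.0 231.6 r 45.9
```

Run:
```python
from h import *
_,f=shot('scene','s54'); look(f,['lid_lip','solder_spool'],n=1)
s=st(); print(arm.job_done()); st()
```

```text
lid_lip [([0.75, -0.188, 0.291], 0.72)]
solder_spool [([0.388, 0.004, 0.004], 0.45)]
t 57.58 p [0.6602 0.3121 0.2902] r [-1.572e+00 -1.000e-03  1.433e+00] F [-0.8 -0.1  0.5] w 0.0572 q [ 0.71  0.42  0.25  0.   -1.4  -2.42]
the job is handed in; nothing more can be done
None
the job is handed in; nothing more can be done
```

The carousel is loaded with all three modules that were in the case (one round, two rectangular), and I handed the job in at about 57.6 s. It reported no verdict.

**What I did:** I pushed the lid up by its lip until it fell open on its stop. I seated the round module, turned the table 90°, seated the first rectangular one, turned it 180°, and seated the second. The round module didn't seat squarely the first time, so I gripped it again and reseated it. I shifted both rectangular modules a few centimetres inside the case and gripped them again, to keep the gripper clear of the lid and hood.

**Last checks:**
- **Lid:** open by itself, with the lip at about (0.75, −0.19, 0.29), roughly 1.85 rad.
- **Table:** in a detent, with the nest plate aligned with the station to within about 1°.
- **Front rectangular module:** within about 1 mm of its nest centre.
- **Rectangular module under the camera:** it was 1.2 mm off centre when I seated it. In the final picture the camera barrel partly hides it and it reads about 3–4 mm off, so I could not confirm its exact position.
- **Round module:** lies flat but has slid about 2.4 mm, against the wall of its nest. The limit is 5 mm. The overhead camera put it 4.7 mm off, but the hood rail partly hid it there, so I relied on the wrist camera.
- **Bystanders:** all seven read within a few mm of where they started.
- **Gripper:** clear of everything, about 0.29 m above the bench.

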